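Lock a square case into the handle-fitting nest

TASK

The black lidded case has to be locked in the steel nest so that its handle can be fitted. Slide the case along the bench, without lifting it, turning it so that its sides sit square between the jaws, and push it fully home against the back stop; only then slide the barrel bolt fully across behind it and turn the bolt's handle down into the notch of its casing. Leave the carton, the caddy and the screwdriver where they are.

Things in the scene. Friction and masses are not known exactly. Their poses are not given: they have to be found in the camera images.
- case_center (a point): centre of the loose black square lidded plastic case, 100 x 100 mm and 50 mm tall (this point is 25 mm above its underside); about 0.25 to 0.5 kg, stands flat on the bench, x and y axes square to its sides. It is too wide to grasp. Any of its four sides may go to the back stop.
- nest: steel nest fixed to the bench, no floor. Origin on the bench at the centre of the case's place; +x = direction in which the case is pushed home, z up. Back stop face at x = +50 mm; parallel jaws along x, inner faces at y = +-53 mm (10 mm thick, 40 mm tall), from x = -36 to +50 mm, flaring out to y = +-67 mm at the open mouth, x = -54 mm. 6 mm thick feet reach y = +-85, x = +86 mm.
- notch (a point): point on the bolt axis level with the middle of the notch, at x = -60, y = +79, z = 30 mm of the nest; same axes as the nest. The bolt slides parallel to y in its casing, an open-topped channel (nest x = -74 to -46, y = +66 to +164 mm, walls 42 mm tall, floor 20 mm). Its wall on the -x side has the notch: y = +70 to +88 mm, down to the floor, open towards -x.
- bolt (a joint): travel of the barrel bolt, a round steel rod 14 mm thick: 0 = withdrawn (tip at y = +70 mm in the nest's frame), 0.052 m = fully across the +y side of the mouth, end of travel (tip at y = +18 mm, 3 mm behind a case that is fully home). It slides towards the nest's -y; friction about 2 N, stays where left.
- bolt_handle (a joint): angle of the bolt's handle about the bolt axis: 0 = straight up, positive = turned towards the nest's -x, 1.57 rad = lying level in the notch (end of travel). Stiff hinge (about 0.05 N m), stays where left. The casing wall stops it at about 0.35 rad unless the bolt is fully across, where the handle lies over the notch.
- handle_ball (a point): centre of the ball, 20 mm in diameter, on the end of the bolt's handle, 62 mm from the bolt axis; the handle's bar is round and 10 mm thick. The handle stands at y = +131 mm minus the bolt's travel, in the nest's frame (+79 mm when fully across).
- caddy: bystander: open black plastic caddy 150 x 90 mm, 55 mm tall with a loop handle at one end up to 124 mm; origin under its centre
- carton: bystander: open cardboard box 110 x 160 x 80 mm; origin under its centre
- screwdriver: bystander: screwdriver with a wooden handle, lying on the bench
Not all that is in view belongs to the job. What is shaped like the part that bears case_center but blue or purple is not meant.

How it is judged (in metres and radians):
On the way, in this order (a step that is already met when the one before it is completed fails the run):
1. the case sits square between the jaws, fully home against the back stop, the bolt not yet across (x of case_center in the frame of nest between -0.005 and 0.005 m and y of case_center in the frame of nest between -0.006 and 0.006 m and height (world z) of case_center below 0.03 m and angle between case_center's own z axis and vertical below 0.05 rad and (angle between the x axis of case_center and the x axis of nest, either way round below 0.06 rad or angle between the x axis of case_center and the y axis of nest, either way round below 0.06 rad) and value of joint bolt below 0.03 m), for 0.2 s.
2. the bolt is fully across behind the case, its handle still up (x of case_center in the frame of nest between -0.005 and 0.005 m and y of case_center in the frame of nest between -0.006 and 0.006 m and height (world z) of case_center below 0.03 m and angle between case_center's own z axis and vertical below 0.05 rad and (angle between the x axis of case_center and the x axis of nest, either way round below 0.06 rad or angle between the x axis of case_center and the y axis of nest, either way round below 0.06 rad) and value of joint bolt above 0.047 m and value of joint bolt_handle below 1 rad), for 0.1 s.
At the end, for the whole second after the job is handed in: The case stands flat in the nest at rest, within 5 mm of the back stop, square to the jaws within 0.06 rad and between them; the bolt is across (over 47 mm of its 52 mm) and its handle is down in the notch (over 1.4 rad) (x of case_center in the frame of nest between -0.005 and 0.005 m and y of case_center in the frame of nest between -0.006 and 0.006 m and height (world z) of case_center below 0.03 m and angle between case_center's own z axis and vertical below 0.05 rad and (angle between the x axis of case_center and the x axis of nest, either way round below 0.06 rad or angle between the x axis of case_center and the y axis of nest, either way round below 0.06 rad) and value of joint bolt above 0.047 m and value of joint bolt_handle above 1.4 rad and linear speed of case below 0.01 m/s); the robot touches nothing.
It fails at once if the case is lifted or tipped (height (world z) of case_center above 0.045 m or angle between case_center's own z axis and vertical above 0.3 rad).
It fails at once if the carton, the caddy or the screwdriver is shifted by more than 30 mm (distance of any of carton, caddy, screwdriver from where it was at the start of the episode above 0.03 m).
It also fails if it takes over 64 s, if anything falls off the work surface, if the arm or the gripper's body presses on something with over 40 N, if the wrist force passes 120 N, or if a joint passes its speed limit or range.

ROBOT

A 7-joint arm with a two-finger parallel gripper is mounted at the origin on the work surface. World frame = base frame: x ahead of the robot, y to its left, z up, the work surface at z = 0. Lengths are in mm, angles in rad, forces in N, time in s.
With the tool pointing down it reaches from about 400 to 875 mm from the base axis. Payload 4.4 kg.
Tool frame: the origin (TCP) lies between the finger pads; the fingertips stand ctrl.finger_overhang ahead of it and the grasp point (between the pads) lies 11 mm behind it (ctrl.finger_overhang is the distance from the TCP to the fingertips, in mm); z points along the fingers, y is the direction in which the jaws open and shut (so a half turn about z gives the same grasp; the last joint's range is limited). The gripper opens to 85 mm and grips with 20 to 120 N. Pads are 22 mm wide; open, the fingers measure 114 mm over their backs; the gripper's body (76 mm by 85 mm) begins 54 mm behind the grasp point. The pads swing forward as they close: fully open they stand 13 mm farther back than shut.
Start: joints at [1.197, 0.628, 0.038, 1.517, -0.027, 0.996, -0.02], TCP at [196.955, -619.457, 202.213] pointing down, gripper open.
Joint ranges: [-3.06, 3.06], [-0.37, 2.12], [-1.25, 1.32], [0.18, 2.47], [-1.1, 4.24], [0.23, 1.98], [-2.94, 2.94]. Speed limits (rad/s): [2.57, 2.57, 3.14, 3.14, 3.14, 3.14, 3.14].

INTERFACE

Orientations are given as [roll, pitch, yaw] about the fixed x, y, z axes, in that order (R = Rz(yaw) Ry(pitch) Rx(roll)).
In Python, from cell import ctrl gives the robot as it stands. The module is installed in compiled form; this text tells all that it offers.
- The arm moves only by the tool step_arm, never from a script. Its argument "deltas" is a list that holds one entry, the list of rows, each a list of 7 numbers: the opening, from 0 (shut) to 1 (fully open), then the shift along the world's x, y, z in mm, then the turn, a rotation vector about the world's x, y, z in rad. In form: [[[grip, tx, ty, tz, rx, ry, rz], ...]]. A call has 1 to 10 rows; each row shifts and turns the commanded pose from where the row before left it; what a row does not reach is not made up. A row lasts 1/12 s, in which the tool goes at most 41.7 mm and 7.16 degrees, less where a joint would pass 70% of its speed; a pose out of reach is approached as far as the arm can. A call is refused whole if a number of a shift passes 41.7 or a number of a turn 0.125, either way. A call with a gripper value outside its range is refused whole. The fingers move at their own pace and stop on an object; the grip force is fixed at half the most. Time passes only in rows, so rows that do not move let the fingers close. It gives the time, the measured TCP pose, the force and the opening at its end, in the units of the state.
- ctrl.read_state(): the state, without advancing time (a new reading comes with each control period).
- ctrl.get_image(name): name is "side" or "top"; returns (picture, depth): 400x640x3 uint8, red, green, blue; 400x640 float32, mm along the optical axis (not along the pixel's ray), 0 where there is no reading.
- ctrl.camera_info(name): a dict with "intrinsics" (3x3 intrinsics, pixels), "rvec" (rotation vector, rad) and "tvec" (3), from world to camera coordinates, as OpenCV has them. Camera axes: x right, y down, z forward; pixel columns grow to the right and rows downward; lengths in mm; the calibration is good to about 2 mm. A picture is of the moment at which its call begins. camera_info takes no time and is no camera call.
- ctrl.finish_job(): hands the job in, once; it reports no verdict.
The state is a dict: "clock": time; "qpos": joint angles; "qd": joint speeds; "tau": joint torques, N m; "eef_pos": TCP position; "tool_rot": TCP orientation; "force": force on the tool from outside, world axes, zero at the start; "torque": the same for the moment, N m; "width": finger opening in mm.
Only numpy, scipy, OpenCV 4.12 (cv2) and the standard library are available. Lean on these libraries where they do the work, as an engineer would, in place of code of your own. Each camera call takes 0.05 s, during which the arm holds its last target.

## Working session

There is one attempt and no reset: what is moved stays moved. The work goes in short steps, Python scripts to look and compute and a tool call to move; the robot and the scene stay as the last step left them, time stands still between calls to the robot, and variables do not carry over. Pictures are saved under pics/ and viewed, and the job is handed in when it is done.

Besides the shell and the picture viewer there is one more tool, called after "Emit:" by a JSON object that holds its "api" and its "payload". step_arm: Moves the arm, as the interface text tells. Its arguments: {"type":"object","properties":{"deltas":{"type":"array"}},"required":["deltas"]}

```bash
mkdir -p pics; cat > h.py <<'E'
import numpy as np, cv2
from cell import ctrl
def cam(n):
    c=ctrl.camera_info(n); K=np.array(c["intrinsics"],float); R,_=cv2.Rodrigues(np.array(c["rvec"],float)); t=np.array(c["tvec"],float).ravel(); return K,R,t
def ray(n,uv,z):
    K,R,t=cam(n); d=R.T@np.linalg.inv(K)@np.array([uv[0],uv[1],1.]); o=-R.T@t
    return o+d*(z-o[2])/d[2]
def proj(n,P):
    K,R,t=cam(n); p=K@(R@np.array(P,float)+t); return p[:2]/p[2]
def cloud(n,D):
    K,R,t=cam(n); v,u=np.mgrid[:400,:640]; p=np.stack([(u-K[0,2])/K[0,0]*D,(v-K[1,2])/K[1,1]*D,D],-1)
    return (p-t)@R
def grab(tag):
    for n in("top","side"):
        a,d=ctrl.get_image(n); cv2.imwrite(f"pics/{tag}_{n}.png",a[...,::-1]); np.savez(f"pics/{tag}_{n}.npz",a=a,d=d)
E
python3 - <<'E'
from h import *
grab("a")
s=ctrl.read_state()
print({k:np.round(v,3) for k,v in s.items()}, ctrl.finger_overhang)
for n in("top","side"):
    K,R,t=cam(n); print(n,K.round(1).tolist(),(-R.T@t).round(),R.round(2).tolist())
E
```

```text
{'clock': np.float64(0.1), 'qpos': array([ 1.197,  0.629,  0.038,  1.518, -0.027,  0.996, -0.02 ]), 'qd': array([ 0.001, -0.004,  0.   , -0.001, -0.001,  0.001,  0.001]), 'tau': array([ 2.0000e-03, -5.6454e+01,  1.2300e+00, -1.9398e+01,  1.1000e-02,
        5.0000e-03,  0.0000e+00]), 'eef_pos': array([ 196.765, -618.856,  201.38 ]), 'tool_rot': array([-3.14 ,  0.   ,  0.308]), 'force': array([0.633, 0.244, 0.375]), 'torque': array([0.037, 0.024, 0.007]), 'width': np.float64(85.171)} 8.0
top [[382.7, 0.0, 319.6], [0.0, 382.7, 193.8], [0.0, 0.0, 1.0]] [ 364.  -13. 1129.] [[0.0, -1.0, -0.01], [-0.99, 0.0, -0.16], [0.16, 0.01, -0.99]]
side [[445.0, 0.0, 316.7], [0.0, 445.0, 195.5], [0.0, 0.0, 1.0]] [-156.  703. 1099.] [[-0.74, -0.67, -0.02], [-0.48, 0.54, -0.69], [0.48, -0.5, -0.72]]
```

View pics/a_top.png

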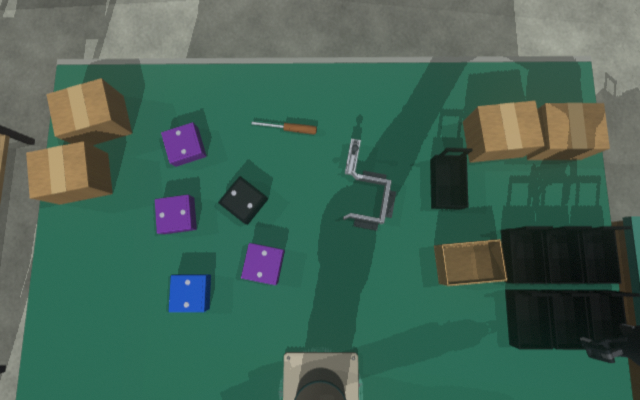

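View pics/a_side.png

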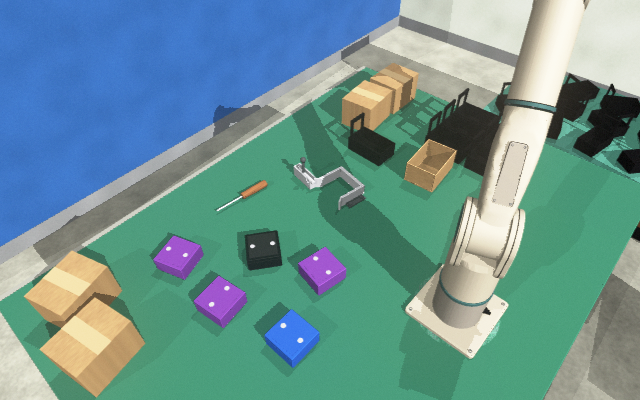

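The black case is at top (243,200), side (263,250). The purple boxes at top (183,144), (174,214) and (262,264) and the blue box at (188,293) are the wrong colour. The nest is at about top (368,197), with its mouth facing left. I'll measure these and check them in a crop.

```bash
python3 - <<'E'
from h import *
f=np.load("pics/a_top.npz");a,d=f["a"],f["d"]
P=cloud("top",d)
v,u=np.mgrid[:400,:640]
hsv=cv2.cvtColor(a,cv2.COLOR_RGB2HSV)
# case
m=(u>205)&(u<280)&(v>165)&(v<235)&(P[...,2]>40)&(P[...,2]<60)&(a.max(-1)<90)|((u>215)&(u<272)&(v>175)&(v<225)&(P[...,2]>40))
m=m.astype(np.uint8)
Q=P[m>0]; print(len(Q),np.percentile(Q[:,2],[5,50,95]))
r=cv2.minAreaRect(Q[:,:2].astype(np.float32)); print("case",r)
print("case corners",cv2.boxPoints(r).round(1).tolist())
# nest heights
m2=(u>335)&(u<400)&(v>105)&(v<235)&(P[...,2]>4)
Q=P[m2]; print(np.histogram(Q[:,2],bins=np.arange(0,130,5)))
big=cv2.resize(a[100:240,330:410],None,fx=7,fy=7,interpolation=cv2.INTER_CUBIC)[...,::-1][:, :]
cv2.imwrite("pics/nest.png",cv2.resize(big,(343,600)))
side=np.load("pics/a_side.npz")["a"]
c1=cv2.resize(a[160:240,200:290],(450,400),interpolation=cv2.INTER_CUBIC)
cv2.imwrite("pics/case.png",c1[...,::-1])
c2=cv2.resize(side[140:220,280:380],(750,600),interpolation=cv2.INTER_CUBIC)
cv2.imwrite("pics/nests.png",c2[...,::-1])
E
```

```text
1231 [46.78302744 50.71993748 54.44395284]
case ((456.1622009277344, 131.28135681152344), (341.17730712890625, 99.9154281616211), 52.07379150390625)
case corners [[311.8999938964844, 27.399999618530273], [390.70001220703125, -34.0], [600.4000244140625, 235.10000610351562], [521.5999755859375, 296.5]]
(array([217, 415,  89,  60,  62,  39,  88, 279, 291,  16,   3,   2,   1,
         2,   1,   0,   0,   0,   4,  26,  10,   0,   0,   0,   0]), array([  0,   5,  10,  15,  20,  25,  30,  35,  40,  45,  50,  55,  60,
        65,  70,  75,  80,  85,  90,  95, 100, 105, 110, 115, 120, 125]))
```

View pics/nest.png

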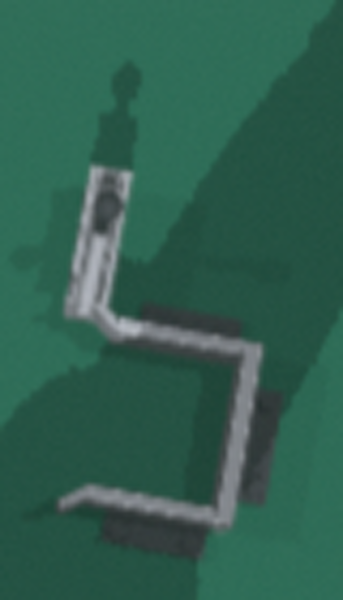

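View pics/nests.png

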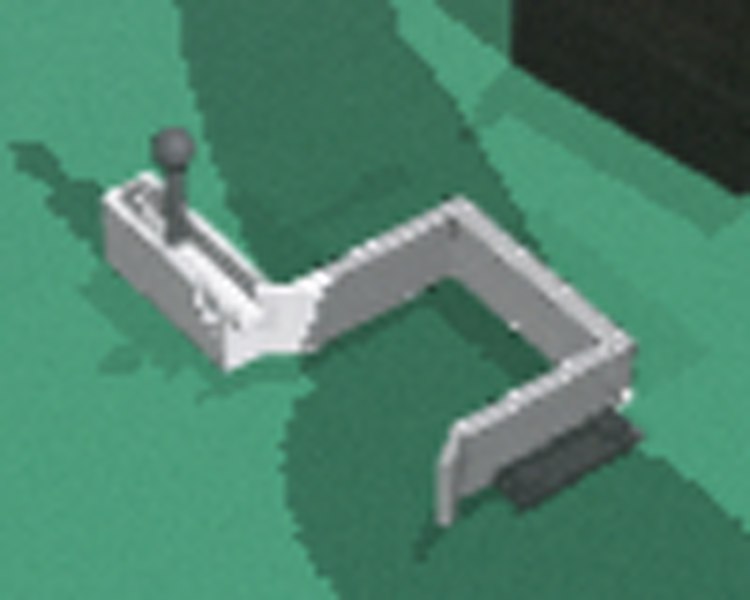

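View pics/case.png

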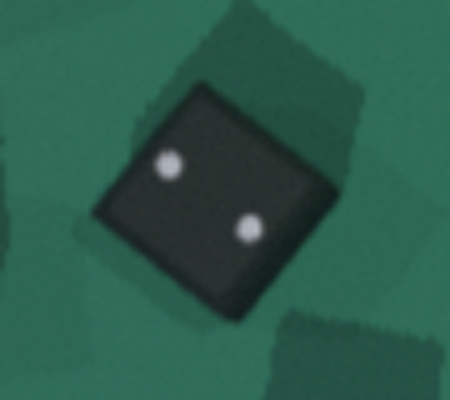

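```bash
cat > m.py <<'E'
from h import *
def case(tag,c=(243,200),rad=55):
    f=np.load(f"pics/{tag}_top.npz");a,d=f["a"],f["d"];P=cloud("top",d)
    m=((P[...,2]>42)&(P[...,2]<60)&(hsvs(a)|True)).astype(np.uint8)
    n,l,s,ce=cv2.connectedComponentsWithStats(m)
    k=l[c[1],c[0]]; Q=P[l==k]; r=cv2.minAreaRect(Q[:,:2].astype(np.float32))
    return len(Q),np.median(Q[:,2]),r
def hsvs(a): return a.max(-1)<300
E
python3 - <<'E'
from m import *
print(case("a"))
f=np.load("pics/a_top.npz");a,d=f["a"],f["d"];P=cloud("top",d)
v,u=np.mgrid[:400,:640]
m=(u>335)&(u<400)&(v>125)&(v<235)&(P[...,2]>34)&(P[...,2]<46)
Q=P[m][:,:2]
# pixel plane version: bright mask rays to z=40
def fit(q,n):
    vx,vy,x0,y0=cv2.fitLine(q.astype(np.float32),cv2.DIST_HUBER,0,.01,.01).ravel(); print(n,len(q),np.degrees(np.arctan2(vy,vx)).round(2),(x0.round(1),y0.round(1)))
    return np.array([x0,y0]),np.array([vx,vy])
def reg(n,u0,u1,v0,v1):
    k=m&(u>=u0)&(u<=u1)&(v>=v0)&(v<=v1); return fit(P[k][:,:2],n)
J1=reg("jaw+",361,382,172,186)
J2=reg("jaw-",352,378,212,222)
B=reg("back",383,392,186,216)
b=(u>335)&(u<400)&(v>105)&(v<160)&(P[...,2]>85)&(P[...,2]<110)
print("ball",P[b].mean(0),b.sum(),P[b].max(0))
im=cv2.resize(np.clip(P[100:240,330:410,2]*2.2,0,255).astype(np.uint8),(343,600),interpolation=cv2.INTER_NEAREST)
cv2.imwrite("pics/nz.png",im)
E
```

```text
(1207, np.float64(50.71590788189613), ((530.03173828125, 226.11279296875), (100.7274169921875, 99.93946075439453), 52.125579833984375))
jaw+ 84 79.41 (np.float32(592.1), np.float32(-147.0))
jaw- 100 78.15 (np.float32(478.3), np.float32(-126.4))
back 123 -9.39 (np.float32(526.5), np.float32(-185.8))
ball [667.21975652 -96.18881169  98.20958455] 40 [676.94867255 -88.02767843 103.59939772]
```

View pics/nz.png

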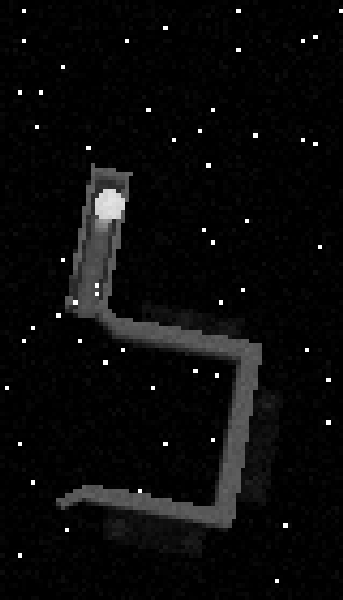

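```bash
python3 - <<'E'
from m import *
from scipy.optimize import least_squares
f=np.load("pics/a_top.npz");a,d=f["a"],f["d"];P=cloud("top",d)
v,u=np.mgrid[:400,:640]
m=(u>335)&(u<400)&(v>125)&(v<235)&(P[...,2]>34)&(P[...,2]<46)
Q=P[m][:,:2]
p=np.array([535.,-136,np.radians(-100)])
def loc(p,Q):
    c,s=np.cos(p[2]),np.sin(p[2]); return (Q-p[:2])@np.array([[c,-s],[s,c]])
for i in range(15):
    L=loc(p,Q)
    # assign to strip centrelines: jaws y=+-58 x in(-36,50), back x=55
    j1=(abs(L[:,1]-58)<9)&(L[:,0]>-30)&(L[:,0]<45); j2=(abs(L[:,1]+58)<9)&(L[:,0]>-30)&(L[:,0]<45)
    b=(abs(L[:,0]-55)<10)&(abs(L[:,1])<48)
    fun=lambda p:np.concatenate([loc(p,Q[j1])[:,1]-58,loc(p,Q[j2])[:,1]+58,loc(p,Q[b])[:,0]-55])
    p=least_squares(fun,p,loss="huber",f_scale=3).x
L=loc(p,Q)
print(p,np.degrees(p[2]),j1.sum(),j2.sum(),b.sum())
for k,n,ax in((j1,"j1",1),(j2,"j2",1),(b,"b",0)): print(n,np.percentile(L[k][:,ax],[2,50,98]).round(1))
bb=(u>335)&(u<400)&(v>105)&(v<160)&(P[...,2]>85)&(P[...,2]<110)
print("ball",loc(p,P[bb][:,:2]).mean(0))
cs=L[(L[:,1]>75)]; print("casing",cs.min(0),cs.max(0),np.median(cs,0))
# ray check with bright pixels? side view overlay of nest
side=np.load("pics/a_side.npz")["a"][...,::-1].copy(); top=a[...,::-1].copy()
c,s=np.cos(p[2]),np.sin(p[2])
W=lambda x,y,z:[p[0]+c*x-s*y,p[1]+s*x+c*y,z]
for n,im,cr in(("side",side,(140,220,280,380)),("top",top,(110,230,330,410))):
    im=cv2.resize(im,None,fx=7,fy=7,interpolation=cv2.INTER_CUBIC)
    for q in [(50,53,40),(50,-53,40),(-36,53,40),(-36,-53,40),(-54,67,40),(-54,-67,40),(-60,131,92),(-74,66,42),(-74,164,42),(-46,164,42)]:
        x,y=proj(n,W(*q))*7+3; cv2.circle(im,(int(x),int(y)),4,(0,0,255),-1)
    im=im[cr[0]*7:cr[1]*7,cr[2]*7:cr[3]*7]; cv2.imwrite(f"pics/ov_{n}.png",im if n=="side" else cv2.resize(im,(400,600)))
E
```

```text
[ 536.31273707 -131.22951267   -1.76403566] -101.0717983045304 98 96 143
j1 [53.1 57.8 63.4]
j2 [-62.4 -57.8 -53. ]
b [49.  54.9 61. ]
ball [-59.52774425 121.74130824]
casing [-75.00189996  75.65836227] [-46.90078001 164.74356344] [-60.33177996 112.43171899]
```

View pics/ov_side.png

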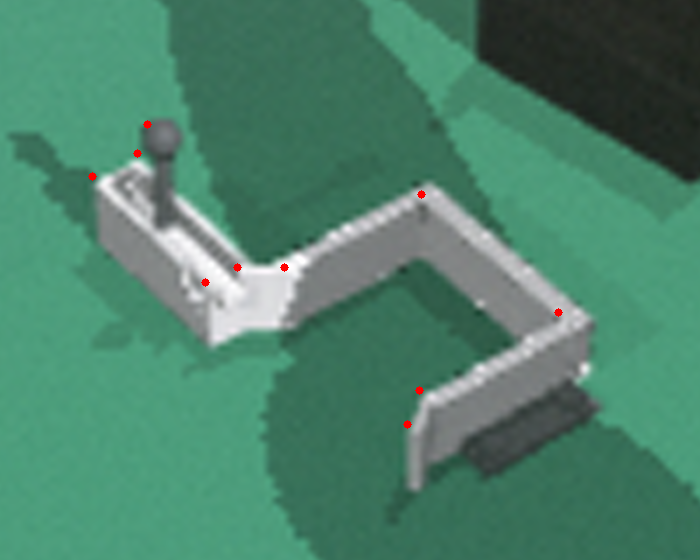

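View pics/ov_top.png

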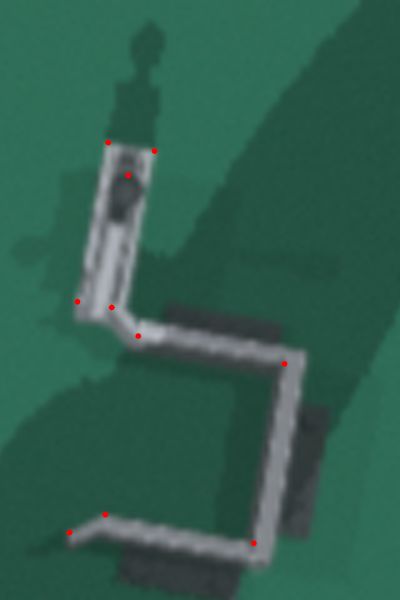

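```bash
cat >> m.py <<'E'
from scipy.optimize import least_squares
def loc(p,Q):
    c,s=np.cos(p[2]),np.sin(p[2]); return (Q-p[:2])@np.array([[c,-s],[s,c]])
def nestfit(n,tag,p=(536.3,-131.2,-1.764)):
    f=np.load(f"pics/{tag}_{n}.npz");P=cloud(n,f["d"]); Q=P[(P[...,2]>36)&(P[...,2]<44)][:,:2]
    p=np.array(p)
    for i in range(15):
        L=loc(p,Q)
        j1=(abs(L[:,1]-58)<9)&(L[:,0]>-30)&(L[:,0]<45); j2=(abs(L[:,1]+58)<9)&(L[:,0]>-30)&(L[:,0]<45)
        b=(abs(L[:,0]-55)<10)&(abs(L[:,1])<48)
        fun=lambda p:np.concatenate([loc(p,Q[j1])[:,1]-58,loc(p,Q[j2])[:,1]+58,loc(p,Q[b])[:,0]-55])
        p=least_squares(fun,p,loss="huber",f_scale=3).x
    return p,(j1.sum(),j2.sum(),b.sum())
def casec(n,tag,c0):
    f=np.load(f"pics/{tag}_{n}.npz");a=f["a"];P=cloud(n,f["d"])
    m=(abs(P[...,2]-50)<6)&(np.linalg.norm(P[...,:2]-np.array(c0),axis=-1)<85)
    m=cv2.morphologyEx(m.astype(np.uint8),cv2.MORPH_OPEN,np.ones((3,3)))
    Q=P[m>0]; r=cv2.minAreaRect(Q[:,:2].astype(np.float32)); return len(Q),Q[:,2].mean().round(1),np.round(r[0],1),np.round(r[1],1),round(r[2],1),Q[:,:2].mean(0).round(1)
E
python3 - <<'E'
from m import *
for n in("top","side"):
    print(n,nestfit(n,"a"),casec(n,"a",(530,226)))
    f=np.load(f"pics/a_{n}.npz");a=f["a"];P=cloud(n,f["d"])
    m=(P[...,2]>86)&(P[...,2]<108)&(np.linalg.norm(P[...,:2]-[667,-96],axis=-1)<25); print("ball",P[m].mean(0).round(1),m.sum(),P[m].min(0).round(),P[m].max(0).round())
    g=(P[...,2]>-15)&(P[...,2]<15)&(abs(P[...,0]-530)<200)&(abs(P[...,1])<200); print("bench z",np.median(P[g][:,2]))
    h=cv2.cvtColor(a,cv2.COLOR_RGB2HSV); mp=(h[...,0]>108)&(h[...,1]>120)&(P[...,2]>42)&(P[...,2]<60)&(P[...,1]<600)
    k,l,s,c=cv2.connectedComponentsWithStats(mp.astype(np.uint8))
    for i in range(1,k):
        if s[i,4]>150: print("box",P[l==i].mean(0).round())
E
```

```text
top (array([ 536.49334469, -131.19531503,   -1.75953775]), (np.int64(86), np.int64(92), np.int64(137))) (1178, np.float64(50.7), array([530. , 226.1]), array([100.7,  99.9]), 52.1, array([529.4, 225.1]))
ball [667.2 -96.2  98.2] 40 [ 659. -105.   93.] [677. -88. 104.]
bench z 0.20977416387220676
box [697. 409.  51.]
box [487. 420.  51.]
box [347. 163.  51.]
box [269. 366.  51.]
side (array([ 532.71949416, -128.73861438,   -1.76114933]), (np.int64(35), np.int64(45), np.int64(66))) (893, np.float64(49.1), array([525.6, 228.8]), array([ 99.5, 104.8]), 52.5, array([524.7, 230.1]))
ball [662.4 -92.1  95.5] 26 [ 653. -102.   87.] [673. -84. 102.]
bench z -1.4906241588725537
box [692. 415.  49.]
box [342. 169.  49.]
box [482. 426.  49.]
box [262. 373.  49.]
```

Emit:
{"api": "step_arm", "payload": {"deltas": [[[0.7,18,23,0,0,0,0.1],[0.7,18,23,0,0,0,0.1],[0.7,18,23,0,0,0,0.1],[0.7,18,23,0,0,0,0.1],[0.7,18,23,0,0,0,0.1],[0.7,18,23,0,0,0,0.1],[0.7,18,23,0,0,0,0.1],[0.7,18,23,0,0,0,0.1],[0.7,18,23,0,0,0,0.1],[0.7,18,23,0,0,0,0.1]]]}}

```text
clock: 0.93
eef_pos: [377.4, -388.1, 202.0]
tool_rot: [-3.141, -0.0, 1.313]
force: [0.8, 0.4, -0.4]
width: 59.8
```

Emit:
{"api": "step_arm", "payload": {"deltas": [[[0.7,18,23,0,0,0,0.1],[0.7,18,23,0,0,0,0.1],[0.7,18,23,0,0,0,0.1],[0.7,18,23,0,0,0,0.1],[0.7,18,23,0,0,0,0.1],[0.7,18,23,0,0,0,0.1],[0.7,18,23,0,0,0,0.1],[0.7,18,23,0,0,0,0.1],[0.7,18,23,0,0,0,0.1],[0.7,18,23,0,0,0,0.1]]]}}

```text
clock: 1.77
eef_pos: [557.4, -158.3, 201.9]
tool_rot: [-3.141, -0.0, 2.313]
force: [0.5, -0.1, -0.1]
width: 59.6
```

Emit:
{"api": "step_arm", "payload": {"deltas": [[[0.7,-8.7,35,0,0,0,0.017],[0.7,-8.7,35,0,0,0,0.017],[0.7,-8.7,36,0,0,0,0.017],[0.7,-8.7,36,0,0,0,0.017],[0.7,-8.7,36,0,0,0,0.017],[0.7,-8.7,36,0,0,0,0.017],[0.7,-8.7,36,0,0,0,0.017],[0.7,-8.7,36,0,0,0,0.017],[0.7,-8.7,36,0,0,0,0.017],[0.7,-8.7,36,0,0,0,0.017]]]}}

```text
clock: 2.6
eef_pos: [469.1, 199.9, 202.0]
tool_rot: [-3.141, -0.0, 2.478]
force: [-0.0, -0.3, -0.3]
width: 59.8
```

Emit:
{"api": "step_arm", "payload": {"deltas": [[[0.7,0,36,0,0,0,0],[0.7,0,36,0,0,0,0],[0.7,0,0,-30,0,0,0],[0.7,0,0,-30,0,0,0],[0.7,0,0,-30,0,0,0],[0.7,0,0,-30,0,0,0],[0.7,0,0,-30,0,0,0],[0.7,0,0,-22,0,0,0],[0.7,0,0,-10,0,0,0],[0.7,0,0,0,0,0,0]]]}}

```text
clock: 3.43
eef_pos: [468.4, 269.5, 18.0]
tool_rot: [-3.137, -0.001, 2.478]
force: [-1.0, -0.0, 0.1]
width: 59.5
```

```bash
python3 - <<'E'
from m import *
grab("b"); print(ctrl.finger_overhang)
for n in("top","side"): print(casec(n,"b",(528,227)))
E
```

```text
8.0
(562, np.float64(50.7), array([545.3, 214. ]), array([99.9, 60.7]), 52.4, array([546. , 205.8]))
(130, np.float64(48.7), array([503.2, 216.8]), array([ 45.3, 117.6]), 13.4, array([501.8, 233. ]))
```

View pics/b_side.png

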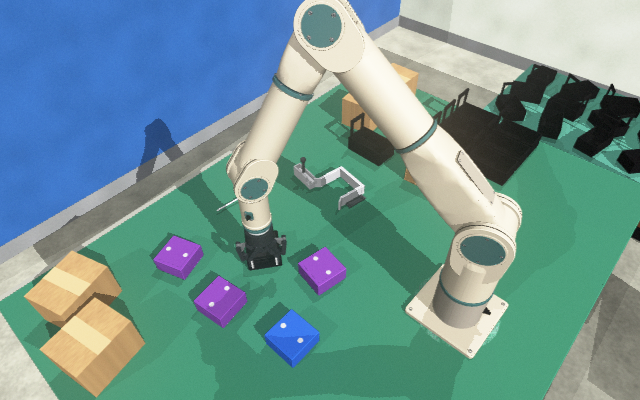

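```bash
python3 - <<'E'
import numpy as np
h0=np.radians(-37.8);T=0.470;R=162.5;N=16
C=np.array([528,227.5]); u=lambda a:np.array([np.cos(a),np.sin(a)])
k=C+R*np.array([-np.sin(h0),np.cos(h0)]) # left centre
P=[]
for i in range(N+1):
    h=h0+T*i/N; c=k-R*np.array([-np.sin(h),np.cos(h)]); P.append(c-61*u(h)-3.3*np.array([-np.sin(h),np.cos(h)]))
P=np.array(P); print(P[0],P[-1]); print(np.diff(P,axis=0).round(1).tolist(),T/N, c)
E
```

```text
[477.77795097 262.27981873] [536.42251184 204.58006376]
[[2.8, -4.4], [2.9, -4.3], [3.1, -4.2], [3.2, -4.1], [3.3, -4.0], [3.4, -3.9], [3.5, -3.8], [3.6, -3.7], [3.8, -3.6], [3.9, -3.5], [4.0, -3.4], [4.1, -3.2], [4.1, -3.1], [4.2, -3.0], [4.3, -2.9], [4.4, -2.7]] 0.029375 [596.95020103 196.31635754]
```

First I'll close the gap to the case, then push along the arc.

Emit:
{"api": "step_arm", "payload": {"deltas": [[[0.7,3.1,-2.4,0,0,0,0],[0.7,3.1,-2.4,0,0,0,0.004],[0.7,3.1,-2.4,0,0,0,0],[0.7,2.8,-4.4,0,0,0,0.0294],[0.7,2.9,-4.3,0,0,0,0.0294],[0.7,3.1,-4.2,0,0,0,0.0294],[0.7,3.2,-4.1,0,0,0,0.0294],[0.7,3.3,-4.0,0,0,0,0.0294],[0.7,3.4,-3.9,0,0,0,0.0294],[0.7,3.5,-3.8,0,0,0,0.0294]]]}}

```text
clock: 4.37
eef_pos: [502.6, 233.9, 21.0]
tool_rot: [3.141, 0.001, 2.688]
force: [-0.3, 0.2, 0.0]
width: 60.1
```

Emit:
{"api": "step_arm", "payload": {"deltas": [[[0.7,3.6,-3.7,0,0,0,0.0294],[0.7,3.8,-3.6,0,0,0,0.0294],[0.7,3.9,-3.5,0,0,0,0.0294],[0.7,4.0,-3.4,0,0,0,0.0294],[0.7,4.1,-3.2,0,0,0,0.0294],[0.7,4.1,-3.1,0,0,0,0.0294],[0.7,4.2,-3.0,0,0,0,0.0294],[0.7,4.3,-2.9,0,0,0,0.0294],[0.7,4.4,-2.7,0,0,0,0.0294]]]}}

```text
clock: 5.12
eef_pos: [539.1, 204.7, 21.0]
tool_rot: [3.141, 0.001, 2.952]
force: [-1.5, -0.4, -1.1]
width: 60.2
```

```bash
python3 - <<'E'
from m import *
grab("c")
for n in("top","side"): print(casec(n,"c",(600,190)))
E
```

```text
(0, np.float64(nan), array([0., 0.]), array([0., 0.]), 0.0, array([nan, nan]))
(257, np.float64(49.3), array([547.1, 215. ]), array([96.4, 50.8]), 54.3, array([543.1, 211.7]))m.py:26: RuntimeWarning: Mean of empty slice.
  Q=P[m>0]; r=cv2.minAreaRect(Q[:,:2].astype(np.float32)); return len(Q),Q[:,2].mean().round(1),np.round(r[0],1),np.round(r[1],1),round(r[2],1),Q[:,:2].mean(0).round(1)
  ret = ret.dtype.type(ret / rcount)
  ret = um.true_divide(
```

View pics/c_top.png

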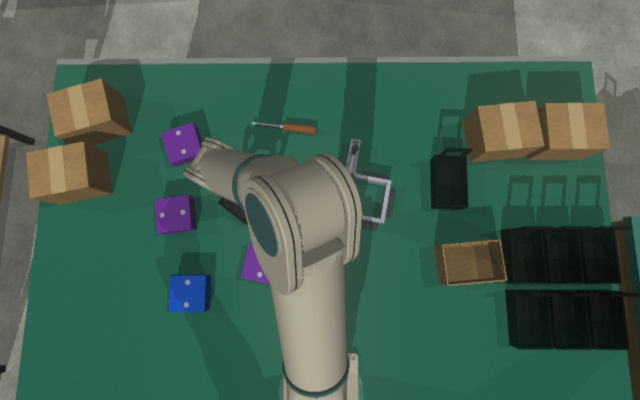

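View pics/c_side.png

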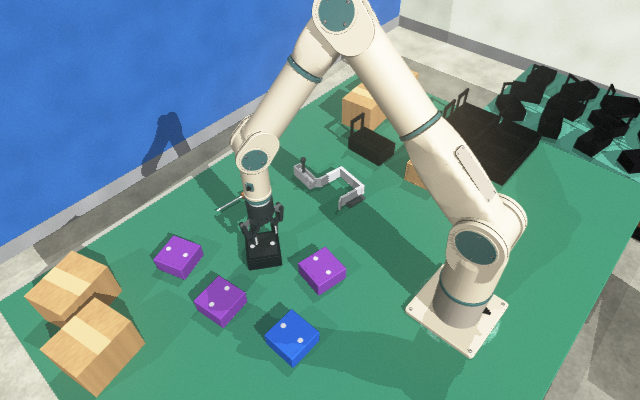

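```bash
python3 - <<'E'
from m import *
print(proj("side",(539,205,21)),proj("side",(528,227,50)),proj("side",(539,205,100)),proj("top",(539,205,21)))
print(ctrl.read_state()["eef_pos"])
a=np.load("pics/c_side.npz")["a"]
cv2.imwrite("pics/c1.png",cv2.resize(a[180:290,200:340],(763,600),interpolation=cv2.INTER_CUBIC)[...,::-1])
E
```

```text
[265.71186635 243.75568676] [261.82738226 244.11686891] [262.94518502 227.15209877] [250.95441224 197.15737413]
[539.48842241 204.15479843  20.77899812]
```

View pics/c1.png

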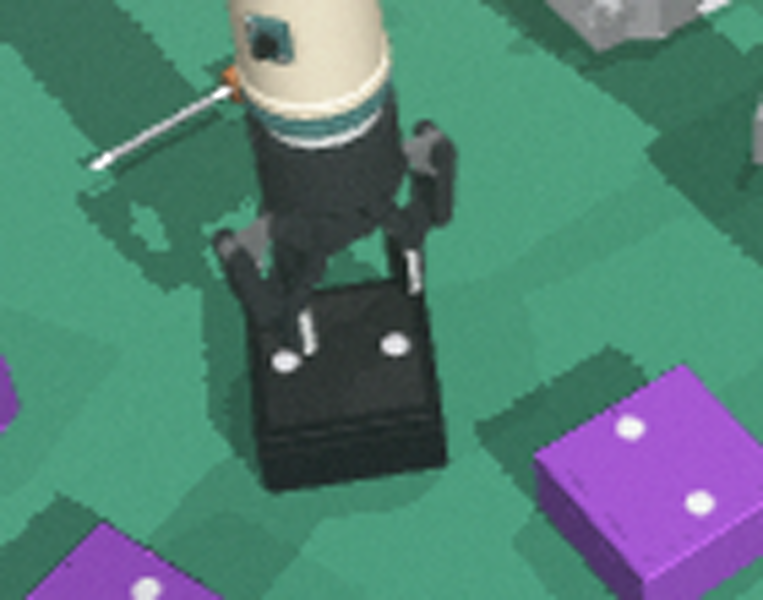

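```bash
python3 - <<'E'
from m import *
f=np.load("pics/c_side.npz");P=cloud("side",f["d"])
for (u,v) in [(275,227),(276,229),(276,231),(256,238),(256,241),(257,244),(262,246),(272,242),(281,210),(248,232),(250,235)]: print((u,v),P[v,u].round(),f["a"][v,u])
f=np.load("pics/b_side.npz");P=cloud("side",f["d"]);a=f["a"]
cv2.imwrite("pics/b1.png",cv2.resize(a[180:290,200:340],(763,600),interpolation=cv2.INTER_CUBIC)[...,::-1])
print(ctrl.read_state())
E
```

```text
(275, 227) [521. 175.  88.] [201 206 203]
(276, 229) [522. 171.  75.] [151 157 157]
(276, 231) [521. 173.  67.] [163 167 166]
(256, 238) [534. 239.  86.] [183 188 185]
(256, 241) [535. 241.  72.] [204 208 205]
(257, 244) [542. 234.  45.] [120 125 122]
(262, 246) [523. 231.  49.] [45 51 49]
(272, 242) [512. 201.  49.] [222 221 224]
(281, 210) [515. 149. 146.] [57 66 64]
(248, 232) [537. 260. 129.] [51 61 61]
(250, 235) [544. 251. 102.] [54 62 62]
{'clock': 5.2167, 'qpos': array([-0.06097997,  0.84227445, -0.56455108,  1.85290098,  0.71302028,
        0.65803127,  0.31940255]), 'qd': array([-1.78324746e-02, -2.91203233e-03,  5.97599992e-05,  2.16559433e-02,
       -1.11992770e-02, -1.22230188e-02, -3.68635374e-02]), 'tau': array([-1.65532418e-01, -5.49110806e+01, -8.37460041e+00, -1.08290541e+01,
        4.77271748e-02,  2.88283650e-02,  2.81933276e-01]), 'eef_pos': array([539.48842241, 204.15479843,  20.77899812]), 'tool_rot': array([3.14144589e+00, 1.65313496e-03, 2.94964322e+00]), 'force': array([ 0.59322859, -0.15231225,  0.44697367]), 'torque': array([-0.0412331 ,  0.02398236,  0.02784325]), 'width': 60.10822821928946}
```

View pics/b1.png

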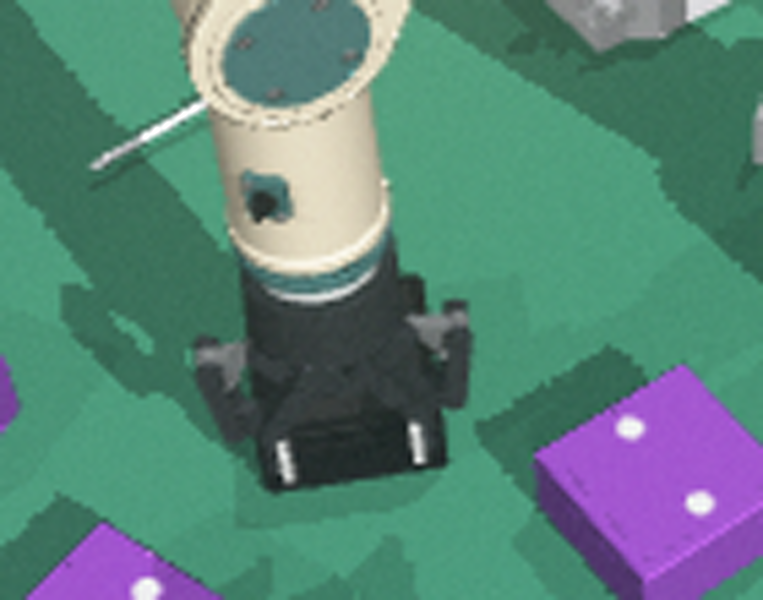

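```bash
python3 - <<'E'
from m import *
for t in "bc":
    f=np.load(f"pics/{t}_side.npz");P=cloud("side",f["d"]);a=f["a"]
    for (cx) in ([(252,262),(275,280)] if t=="b" else [(253,259),(273,279)]):
        for v in range(220,274,2):
            row=[(u,P[v,u].round().astype(int).tolist()) for u in range(*cx) if a[v,u].min()>110 and abs(int(a[v,u][0])-int(a[v,u][1]))<15]
            if row: print(t,v,row[:2])
E
```

```text
b 220 [(252, [442, 303, 291]), (253, [444, 298, 286])]
b 222 [(252, [448, 300, 278]), (253, [446, 299, 278])]
b 224 [(252, [448, 301, 271]), (253, [447, 299, 270])]
b 226 [(252, [448, 302, 263]), (253, [448, 299, 261])]
b 228 [(252, [448, 303, 257]), (253, [447, 301, 256])]
b 230 [(252, [448, 304, 251]), (255, [446, 297, 245])]
b 234 [(252, [458, 300, 222]), (253, [453, 300, 227])]
b 262 [(252, [479, 304, 86])]
b 264 [(252, [484, 302, 70])]
b 266 [(252, [484, 304, 62]), (253, [477, 305, 69])]
b 238 [(275, [447, 238, 157]), (276, [445, 236, 157])]
b 240 [(278, [435, 238, 158]), (279, [433, 236, 158])]
b 258 [(275, [442, 251, 84]), (276, [440, 249, 84])]
b 260 [(275, [441, 253, 77]), (276, [440, 250, 76])]
b 262 [(276, [440, 251, 66]), (277, [438, 249, 66])]
b 264 [(276, [441, 251, 56]), (277, [440, 249, 54])]
c 238 [(255, [537, 241, 85]), (256, [534, 239, 86])]
c 240 [(255, [536, 243, 78]), (256, [536, 239, 74])]
c 242 [(256, [533, 242, 71]), (257, [533, 239, 68])]
c 244 [(256, [539, 240, 53]), (257, [542, 234, 45])]
c 246 [(253, [539, 251, 55]), (254, [537, 249, 55])]
c 226 [(274, [524, 175, 90]), (275, [523, 173, 89])]
c 228 [(275, [525, 172, 78]), (276, [526, 168, 73])]
c 230 [(275, [521, 176, 75]), (276, [524, 170, 67])]
c 232 [(275, [523, 176, 65]), (276, [520, 174, 65])]
c 242 [(273, [509, 200, 50]), (274, [509, 196, 47])]
c 244 [(273, [503, 205, 50]), (274, [504, 201, 46])]
```

```bash
python3 - <<'E'
from m import *
f=np.load("pics/b_side.npz");P=cloud("side",f["d"]);a=f["a"]
for u in (252,277):
  for v in range(258,284,2): print(u,v,P[v,u].round().astype(int).tolist(),a[v,u].tolist())
f=np.load("pics/c_side.npz");P=cloud("side",f["d"]);a=f["a"]
for v in range(236,262,2): print(257,v,P[v,257].round().astype(int).tolist(),a[v,257].tolist())
f=np.load("pics/b_top.npz");a=f["a"];cv2.imwrite("pics/bt.png",cv2.resize(a[130:250,160:320],(800,600),interpolation=cv2.INTER_CUBIC)[...,::-1])
E
```

```text
252 258 [479, 302, 103] [56, 64, 66]
252 260 [480, 302, 93] [79, 84, 85]
252 262 [479, 304, 86] [152, 155, 155]
252 264 [484, 302, 70] [209, 213, 212]
252 266 [484, 304, 62] [208, 211, 209]
252 268 [483, 306, 55] [109, 113, 113]
252 270 [512, 289, -1] [66, 131, 106]
252 272 [508, 293, -4] [67, 135, 108]
252 274 [501, 299, 0] [68, 136, 108]
252 276 [496, 303, -1] [75, 154, 122]
252 278 [491, 307, -2] [74, 154, 122]
252 280 [485, 313, 1] [72, 149, 119]
252 282 [483, 316, -4] [72, 147, 118]
277 258 [440, 246, 80] [103, 111, 109]
277 260 [441, 246, 71] [126, 131, 130]
277 262 [438, 249, 66] [153, 157, 156]
277 264 [440, 249, 54] [180, 184, 183]
277 266 [465, 231, 1] [50, 99, 81]
277 268 [465, 232, -6] [71, 138, 111]
277 270 [455, 241, 1] [67, 137, 110]
277 272 [454, 243, -5] [78, 157, 125]
277 274 [444, 251, 2] [75, 155, 125]
277 276 [441, 254, -1] [75, 157, 126]
277 278 [437, 259, -2] [78, 158, 127]
277 280 [431, 264, -1] [75, 155, 126]
277 282 [426, 269, -1] [76, 156, 126]
257 236 [562, 215, 49] [63, 68, 64]
257 238 [557, 220, 49] [82, 86, 87]
257 240 [534, 237, 74] [101, 107, 107]
257 242 [533, 239, 68] [149, 154, 152]
257 244 [542, 234, 45] [120, 125, 122]
257 246 [532, 242, 52] [50, 57, 57]
257 248 [528, 246, 50] [50, 56, 54]
257 250 [526, 249, 46] [46, 55, 51]
257 252 [517, 256, 50] [45, 53, 51]
257 254 [514, 260, 47] [47, 54, 52]
257 256 [508, 265, 47] [47, 53, 52]
257 258 [502, 270, 48] [29, 39, 37]
257 260 [500, 273, 44] [34, 44, 43]
```

View pics/bt.png

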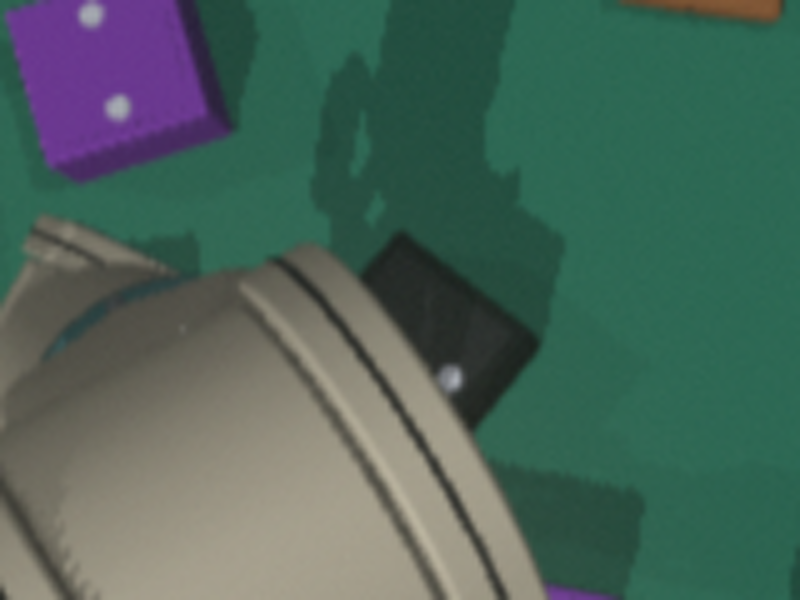

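The side view shows the fingertips at about z 52 mm while the state reports z = 18. They skimmed over the case, which has not moved. I'll go back and come down lower, checking force and image.

Emit:
{"api": "step_arm", "payload": {"deltas": [[[0.7,0,0,25,0,0,0],[0.7,-12,11,0,0,0,-0.08],[0.7,-12,11,0,0,0,-0.08],[0.7,-12,11,0,0,0,-0.08],[0.7,-12,11,0,0,0,-0.08],[0.7,-12,11,0,0,0,-0.08],[0.7,-12,12,0,0,0,-0.068],[0.7,0,0,-20,0,0,0],[0.7,0,0,-15,0,0,0],[0.7,0,0,-10,0,0,0]]]}}

```text
clock: 6.05
eef_pos: [465.4, 272.6, -0.3]
tool_rot: [-3.141, 0.0, 2.484]
force: [-0.1, 0.2, -1.0]
width: 59.6
```

Emit:
{"api": "step_arm", "payload": {"deltas": [[[0.7,0,0,-5,0,0,0],[0.7,0,0,-5,0,0,0],[0.7,0,0,0,0,0,0]]]}}

```text
clock: 6.3
eef_pos: [465.8, 272.2, -10.3]
tool_rot: [-3.141, -0.0, 2.484]
force: [0.1, -0.5, 0.7]
width: 59.9
```

```bash
cat > tip.py <<'E'
from m import *
import sys
t=sys.argv[1]
a,d=ctrl.get_image("side"); np.savez(f"pics/{t}_side.npz",a=a,d=d)
s=ctrl.read_state(); e=s["eef_pos"]; print(s["clock"],e.round(1),s["tool_rot"].round(3),s["force"].round(1),s["width"].round(1))
P=cloud("side",d); R=np.linalg.norm(P[...,:2]-e[:2],axis=-1)
m=(R<70)&(P[...,2]>4)&(P[...,2]<110)&(a.min(-1)>95)&(a.max(-1)-a.min(-1)<20)
print("pad z",np.percentile(P[m][:,2],[1,5,50,95]).round(1) if m.sum() else None,m.sum())
u,v=proj("side",(e[0],e[1],30)); u,v=int(u),int(v); u=min(max(u,60),580); v=min(max(v,48),352)
cv2.imwrite(f"pics/{t}_crop.png",cv2.resize(a[v-48:v+48,u-60:u+60],(750,600),interpolation=cv2.INTER_CUBIC)[...,::-1])
E
python3 tip.py d
```

```text
Traceback (most recent call last):
  File "tip.py", line 5, in <module>
    s=ctrl.read_state(); e=s["eef_pos"]; print(s["clock"],e.round(1),s["tool_rot"].round(3),s["force"].round(1),s["width"].round(1))
                                                                                                                ^^^^^^^^^^^^^^^^
AttributeError: 'float' object has no attribute 'round'
```

```bash
sed -i 's/s\["width"\].round(1)/s["width"]/' tip.py; python3 tip.py d
```

```text
6.4 [466.2 272.6  -9.5] [3.141 0.    2.484] [ 0.3  0.5 -0.5] 60.062866755049484
pad z [28.3 29.7 45.9 58.9] 34
```

View pics/d_crop.png

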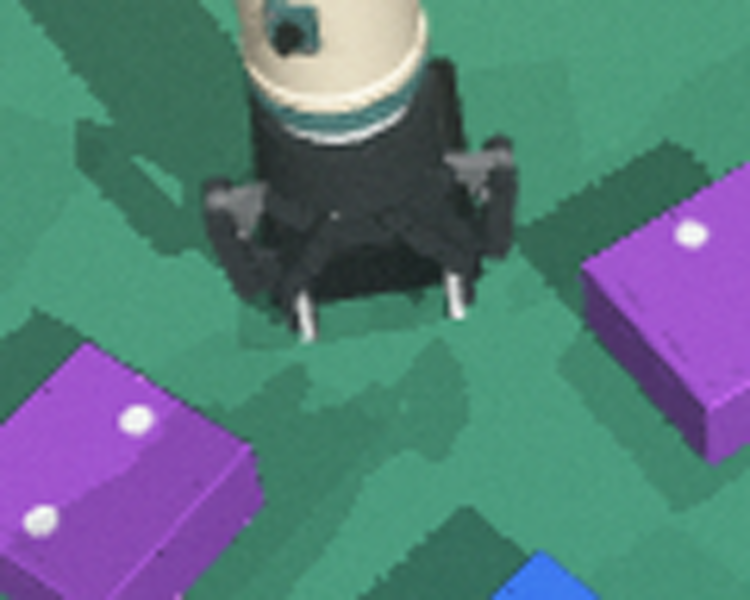

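Emit:
{"api": "step_arm", "payload": {"deltas": [[[0.7,0,0,-6,0,0,0],[0.7,0,0,-6,0,0,0],[0.7,2.5,-1.9,0,0,0,0],[0.7,2.5,-1.9,0,0,0,0],[0.7,2.5,-1.9,0,0,0,0],[0.7,2.5,-1.9,0,0,0,0],[0.7,2.5,-1.9,0,0,0,0],[0.7,2.8,-4.4,0,0,0,0.0294],[0.7,2.9,-4.3,0,0,0,0.0294],[0.7,3.1,-4.2,0,0,0,0.0294]]]}}

```text
clock: 7.23
eef_pos: [486.5, 250.9, -21.6]
tool_rot: [3.141, -0.001, 2.575]
force: [-2.2, 2.5, 0.7]
width: 60.3
```

```bash
python3 tip.py e
```

```text
7.2833 [487.6 249.5 -21.7] [ 3.141 -0.     2.574] [-1.3  1.6  1.4] 59.908542821533146
pad z [ 16.3  17.6  42.9 108.1] 52
```

View pics/e_crop.png

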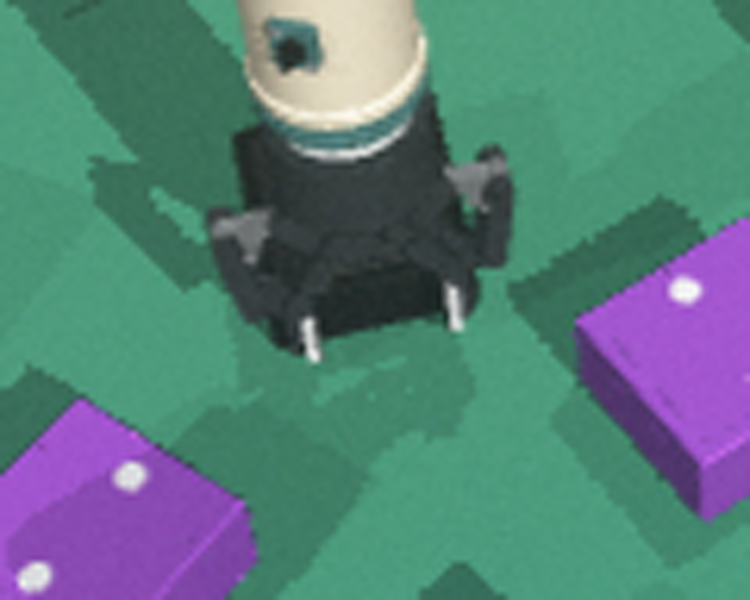

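Contact: about 2.5 N along the push. Continuing the arc.

Emit:
{"api": "step_arm", "payload": {"deltas": [[[0.7,3.2,-4.1,0,0,0,0.0294],[0.7,3.3,-4.0,0,0,0,0.0294],[0.7,3.4,-3.9,0,0,0,0.0294],[0.7,3.5,-3.8,0,0,0,0.0294],[0.7,3.6,-3.7,0,0,0,0.0294],[0.7,3.8,-3.6,0,0,0,0.0294],[0.7,3.9,-3.5,0,0,0,0.0294],[0.7,4.0,-3.4,0,0,0,0.0294],[0.7,4.1,-3.2,0,0,0,0.0294],[0.7,4.1,-3.1,0,0,0,0.0294]]]}}

```text
clock: 8.12
eef_pos: [522.9, 214.2, -21.7]
tool_rot: [-3.141, -0.002, 2.867]
force: [-4.1, 1.1, 1.2]
width: 59.3
```

Emit:
{"api": "step_arm", "payload": {"deltas": [[[0.7,4.2,-3.0,0,0,0,0.0294],[0.7,4.3,-2.9,0,0,0,0.0294],[0.7,4.4,-2.7,0,0,0,0.026]]]}}

```text
clock: 8.37
eef_pos: [535.5, 205.5, -21.7]
tool_rot: [-3.141, -0.002, 2.952]
force: [-3.8, 1.5, 3.1]
width: 59.4
```

Emit:
{"api": "step_arm", "payload": {"deltas": [[[0.7,-9.8,1.9,0,0,0,0],[0.7,-9.8,1.9,0,0,0,0],[0.7,0,0,35,0,0,-0.1],[0.7,0,0,35,0,0,-0.125],[0.7,0,20,20,0,0,-0.125],[0.7,8,25,10,0,0,-0.125],[0.7,15,20,0,0,0,-0.125],[0.7,20,10,0,0,0,-0.125],[0.7,20,0,0,0,0,-0.125],[0.7,20,0,0,0,0,-0.125]]]}}

```text
clock: 9.2
eef_pos: [599.5, 286.1, 78.5]
tool_rot: [3.141, -0.0, 1.972]
force: [-0.6, -0.4, -0.8]
width: 59.8
```

Emit:
{"api": "step_arm", "payload": {"deltas": [[[0.7,10,0,0,0,0,-0.125],[0.7,4,0,0,0,0,-0.125],[0.7,0,0,0,0,0,-0.125],[0.7,0,0,0,0,0,-0.125],[0.7,0,0,0,0,0,-0.096]]]}}

```text
clock: 9.62
eef_pos: [612.9, 284.6, 78.0]
tool_rot: [-3.141, 0.001, 1.374]
force: [0.2, 0.5, -0.4]
width: 59.4
```

```bash
python3 - <<'E'
from m import *
grab("f")
for n in("top","side"): print(casec(n,"f",(597,196)))
E
```

```text
(1139, np.float64(50.7), array([598.9, 194.5]), array([100.9, 100.9]), 78.7, array([598.3, 194.1]))
(779, np.float64(49.1), array([595.4, 196.4]), array([101.8, 102. ]), 76.4, array([592.9, 197.3]))
```

View pics/f_top.png

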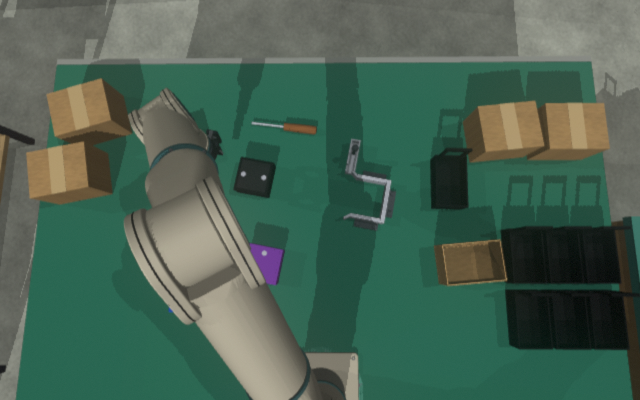

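View pics/f_side.png

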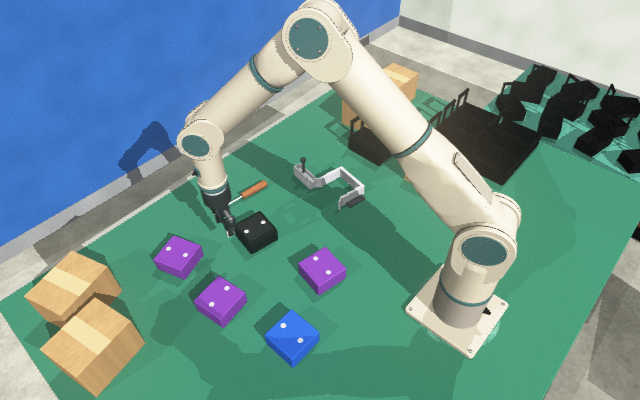

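Emit:
{"api": "step_arm", "payload": {"deltas": [[[0.7,0,0,-30,0,0,0.002],[0.7,0,0,-30,0,0,0.002],[0.7,0,0,-25,0,0,0],[0.7,0,0,-15,0,0,0],[0.7,-2,-10,0,0,0,0],[0.7,-2,-10,0,0,0,0],[0.7,-1.5,-8,0,0,0,0],[0.7,-2,-10,0,0,0,0],[0.7,-2.3,-12,0,0,0,0],[0.7,-2.3,-12,0,0,0,0]]]}}

```text
clock: 10.55
eef_pos: [603.5, 222.5, -20.0]
tool_rot: [3.139, -0.003, 1.384]
force: [0.9, 4.4, 2.6]
width: 59.6
```

Emit:
{"api": "step_arm", "payload": {"deltas": [[[0.7,-2.3,-12,0,0,0,0],[0.7,-2.3,-12,0,0,0,0],[0.7,-2.3,-12,0,0,0,0],[0.7,-2.3,-12,0,0,0,0],[0.7,-2.3,-12,0,0,0,0],[0.7,-2.3,-12,0,0,0,0],[0.7,-2.3,-12,0,0,0,0],[0.7,-2.3,-12,0,0,0,0],[0.7,-2.3,-12,0,0,0,0],[0.7,-2.3,-12,0,0,0,0]]]}}

```text
clock: 11.38
eef_pos: [578.9, 100.9, -21.9]
tool_rot: [-3.141, 0.0, 1.384]
force: [0.5, 3.8, 1.7]
width: 59.9
```

```bash
python3 - <<'E'
from m import *
grab("g"); s=ctrl.read_state(); e=s["eef_pos"]; print(e,s["tool_rot"],s["force"])
p=(534.5,-130,-1.760); print("tcp nest",loc(p,e[None,:2]))
c=e[:2]+61*np.array([np.cos(p[2]),np.sin(p[2])])
for n in("top","side"): print(casec(n,"g",c))
E
```

```text
[577.7482131   96.82291146 -22.40358143] [-3.13924557  0.00489103  1.38029772] [-0.62495899 -0.29133652 -0.16518914]
tcp nest [[-2.30909089e+02 -1.83716975e-01]]
(0, np.float64(nan), array([0., 0.]), array([0., 0.]), 0.0, array([nan, nan]))
(474, np.float64(49.2), array([561.1,  33.9]), array([ 88.3, 101.3]), 80.0, array([554.3,  28.2]))m.py:26: RuntimeWarning: Mean of empty slice.
  Q=P[m>0]; r=cv2.minAreaRect(Q[:,:2].astype(np.float32)); return len(Q),Q[:,2].mean().round(1),np.round(r[0],1),np.round(r[1],1),round(r[2],1),Q[:,:2].mean(0).round(1)
  ret = ret.dtype.type(ret / rcount)
  ret = um.true_divide(
```

View pics/g_top.png

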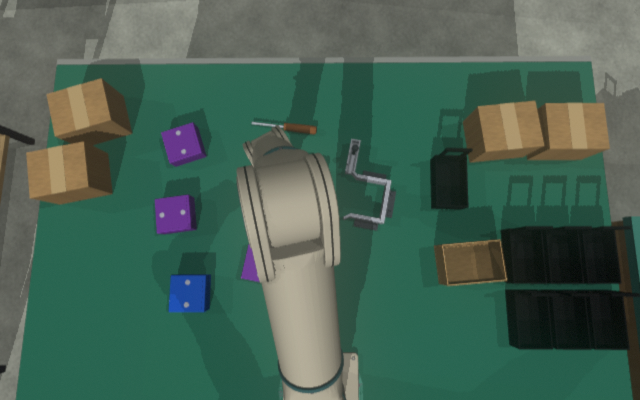

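View pics/g_side.png

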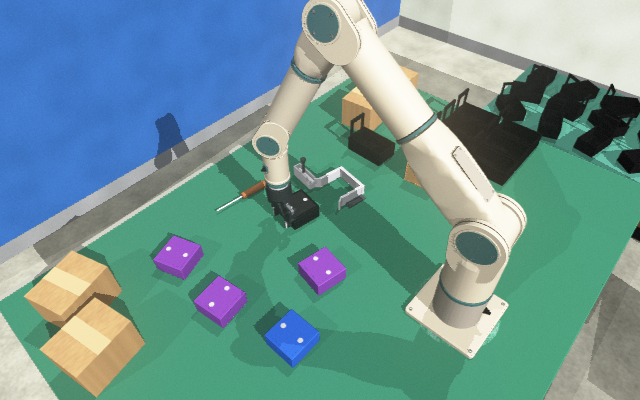

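Emit:
{"api": "step_arm", "payload": {"deltas": [[[0.7,-1.9,-9.8,0,0,0,0],[0.7,-1.9,-9.8,0,0,0,0],[0.7,-1.9,-9.8,0,0,0,0],[0.7,-1.9,-9.8,0,0,0,0],[0.7,-1.9,-9.8,0,0,0,0],[0.7,-1.9,-9.8,0,0,0,0],[0.7,-1.5,-7.8,0,0,0,0],[0.7,-1,-5,0,0,0,0],[0.7,-1,-5,0,0,0,0],[0.7,-1,-5,0,0,0,0]]]}}

```text
clock: 12.32
eef_pos: [563.3, 20.3, -21.8]
tool_rot: [3.141, -0.0, 1.384]
force: [-0.6, 3.0, -0.9]
width: 59.6
```

```bash
cat > q.py <<'E'
from m import *
import sys
t=sys.argv[1]
a,d=ctrl.get_image("side"); np.savez(f"pics/{t}_side.npz",a=a,d=d)
s=ctrl.read_state(); e=s["eef_pos"]; print(s["clock"],e.round(1),s["tool_rot"].round(3),s["force"].round(1))
p=(534.5,-130,-1.760); print("tcp nest",loc(p,e[None,:2]))
c=e[:2]+61*np.array([np.cos(p[2]),np.sin(p[2])]); ps=(532.7,-128.7,-1.7605)
r=casec("side",t,c); print(r, "case nest",loc(ps,np.array(r[2])[None]))
cv2.imwrite(f"pics/{t}_crop.png",cv2.resize(a[140:236,260:380],(750,600),interpolation=cv2.INTER_CUBIC)[...,::-1])
E
python3 q.py h
```

```text
12.3667 [563.1  18.8 -21.8] [-3.141e+00  1.000e-03  1.383e+00] [-0.5  0.9 -0.5]
tcp nest [[-1.51550887e+02  6.84139134e-02]]
(404, np.float64(49.0), array([539.2, -54.2]), array([ 77.6, 118.4]), 58.8, array([538.4, -49.4])) case nest [[-74.38917292  -7.66491698]]
```

View pics/h_crop.png

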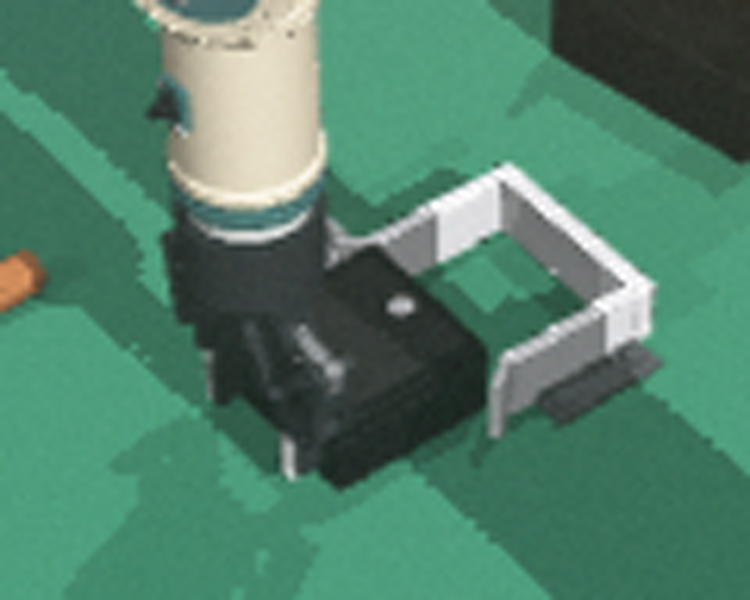

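Emit:
{"api": "step_arm", "payload": {"deltas": [[[0.7,-1,-5,0,0,0,0],[0.7,-1,-5,0,0,0,0],[0.7,-1,-5,0,0,0,0],[0.7,-1,-5,0,0,0,0],[0.7,-1,-5,0,0,0,0],[0.7,-1,-5,0,0,0,0],[0.7,-1,-5,0,0,0,0],[0.7,-1,-5,0,0,0,0]]]}}

```text
clock: 13.03
eef_pos: [555.4, -19.9, -21.7]
tool_rot: [3.141, -0.0, 1.384]
force: [1.1, 3.2, 0.6]
width: 60.0
```

```bash
python3 q.py i
```

```text
13.0833 [555.  -21.6 -21.8] [-3.142e+00  1.000e-03  1.383e+00] [-0.1  2.1  0.4]
tcp nest [[-110.33338913   -0.21657022]]
(355, np.float64(49.1), array([538. , -92.8]), array([ 75.9, 105.1]), 68.7, array([530.5, -91.9])) case nest [[-36.25536943  -1.56466851]]
```

View pics/i_crop.png

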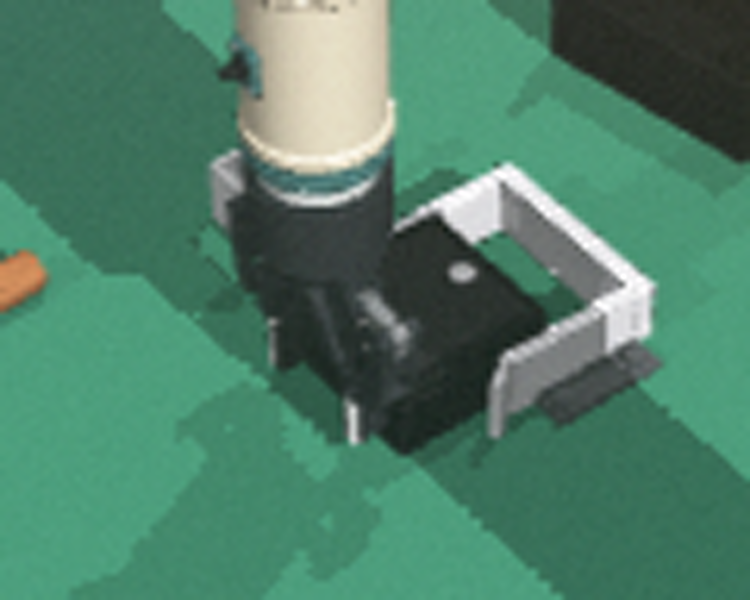

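Emit:
{"api": "step_arm", "payload": {"deltas": [[[0.7,-1,-5,0,0,0,0],[0.7,-1,-5,0,0,0,0],[0.7,-1,-5,0,0,0,0],[0.7,-1,-5,0,0,0,0],[0.7,-1,-5,0,0,0,0],[0.7,-1,-5,0,0,0,0],[0.7,-1,-5,0,0,0,0]]]}}

```text
clock: 13.67
eef_pos: [548.3, -54.9, -21.7]
tool_rot: [3.141, -0.0, 1.384]
force: [1.0, 3.8, 2.7]
width: 59.7
```

Emit:
{"api": "step_arm", "payload": {"deltas": [[[0.7,-0.6,-3,0,0,0,0],[0.7,-0.6,-3,0,0,0,0]]]}}

```text
clock: 13.83
eef_pos: [547.2, -60.9, -21.7]
tool_rot: [3.141, -0.0, 1.384]
force: [1.1, 3.7, 2.3]
width: 59.8
```

Emit:
{"api": "step_arm", "payload": {"deltas": [[[0.7,-0.6,-3,0,0,0,0],[0.7,-0.4,-2,0,0,0,0]]]}}

```text
clock: 14.0
eef_pos: [546.2, -65.8, -21.7]
tool_rot: [3.141, -0.0, 1.384]
force: [1.1, 3.3, 2.0]
width: 59.9
```

Emit:
{"api": "step_arm", "payload": {"deltas": [[[0.7,-0.4,-2,0,0,0,0],[0.7,-0.3,-1.5,0,0,0,0]]]}}

```text
clock: 14.17
eef_pos: [545.5, -69.0, -21.7]
tool_rot: [3.141, -0.0, 1.384]
force: [1.2, 3.7, 3.1]
width: 59.8
```

Emit:
{"api": "step_arm", "payload": {"deltas": [[[0.7,-0.2,-1,0,0,0,0],[0.7,-0.2,-1,0,0,0,0]]]}}

```text
clock: 14.33
eef_pos: [545.2, -70.8, -21.7]
tool_rot: [3.141, -0.0, 1.384]
force: [1.2, 7.2, 2.5]
width: 60.1
```

Emit:
{"api": "step_arm", "payload": {"deltas": [[[0.7,-0.2,-1,0,0,0,0],[0.7,-0.2,-1,0,0,0,0]]]}}

```text
clock: 14.5
eef_pos: [545.3, -70.7, -21.7]
tool_rot: [3.141, -0.003, 1.385]
force: [2.1, 9.5, 2.0]
width: 60.1
```

Emit:
{"api": "step_arm", "payload": {"deltas": [[[0.7,-0.3,-1.5,0,0,0,0],[0.7,-0.3,-1.5,0,0,0,0],[0.7,0,0,0,0,0,0],[0.7,0,0,0,0,0,0]]]}}

```text
clock: 14.83
eef_pos: [545.7, -70.6, -21.6]
tool_rot: [3.14, -0.007, 1.386]
force: [1.9, 13.8, 1.6]
width: 59.8
```

```bash
python3 q.py j
```

```text
14.8833 [545.7 -70.6 -21.6] [ 3.14  -0.007  1.386] [ 2.5 14.   2.9]
tcp nest [[-60.45897305  -0.16235389]]
(335, np.float64(49.0), array([ 529.7, -138.8]), array([ 77.7, 101.9]), 76.5, array([ 519.3, -144.7])) case nest [[10.48451125 -1.04164475]]
```

View pics/j_crop.png

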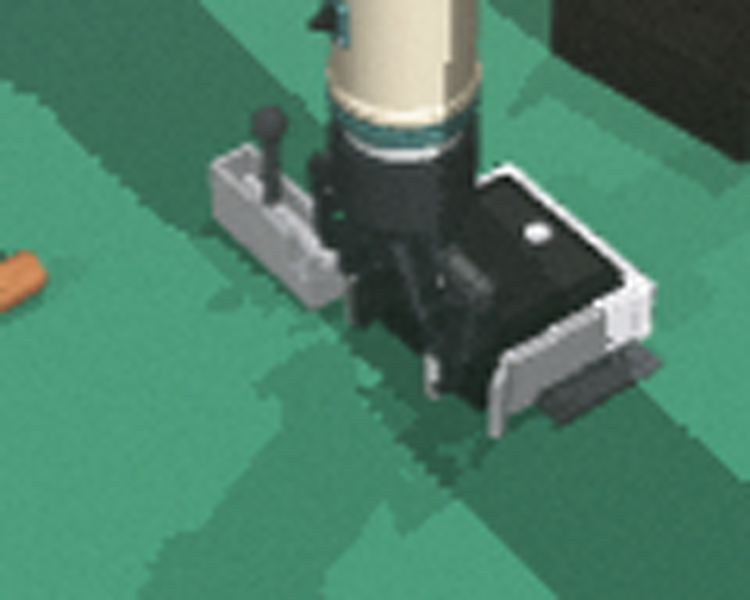

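Emit:
{"api": "step_arm", "payload": {"deltas": [[[0.7,1,5,0,0,0,0],[0.7,2,10,0,0,0,0],[0.7,4,20,0,0,0,0],[0.7,4,20,0,0,0,0],[0.7,5,25,0,0,0,0],[0.7,4,20,35,0,0,0],[0.7,4,20,35,0,0,0],[0.7,4,20,35,0,0,0],[0.7,4,20,35,0,0,0],[0.7,4,20,10,0,0,0]]]}}

```text
clock: 15.72
eef_pos: [582.8, 104.5, 133.2]
tool_rot: [3.135, -0.001, 1.383]
force: [1.2, 0.5, 0.4]
width: 59.7
```

```bash
python3 - <<'E'
from m import *
grab("k"); print(ctrl.read_state()["eef_pos"])
ps={"top":(536.4,-131.2,-1.760),"side":(532.7,-128.7,-1.7605)}
for n in("top","side"):
    f=np.load(f"pics/k_{n}.npz");a=f["a"];P=cloud(n,f["d"])
    L=loc(ps[n],P[...,:2].reshape(-1,2)).reshape(400,640,2)
    m=(P[...,2]>45.5)&(P[...,2]<56)&(abs(L[...,0])<75)&(abs(L[...,1])<75)
    m=cv2.morphologyEx(m.astype(np.uint8),cv2.MORPH_OPEN,np.ones((3,3)))
    Q=L[m>0]; r=cv2.minAreaRect(Q.astype(np.float32)); print(n,len(Q),r,Q.mean(0))
    m=(P[...,2]>84)&(P[...,2]<108)&(abs(L[...,0]+60)<20)&(abs(L[...,1]-125)<25); print("ball",L[m].mean(0),P[m].mean(0),m.sum())
    u,v=proj(n,(560,-125,40)).astype(int); cv2.imwrite(f"pics/k1_{n}.png",cv2.resize(a[v-45:v+45,u-60:u+60],(800,600),interpolation=cv2.INTER_CUBIC)[...,::-1])
E
```

```text
[582.16319903 108.32822845 131.16967107]
top 1165 ((-0.4097442626953125, -1.8107528686523438), (99.60028839111328, 99.96014404296875), 0.31694740056991577) [-0.65834203 -1.74396694]
ball [-58.99174555 121.85685101] [667.17721332 -96.17945377  98.35505229] 40
side 513 ((-0.8833045959472656, -1.7389945983886719), (101.48595428466797, 99.73015594482422), 89.54389953613281) [-1.72853665 -1.50036211]
ball [-60.32870148 120.82469417] [662.7331741  -92.23724396  94.75910365] 28
```

View pics/k1_top.png

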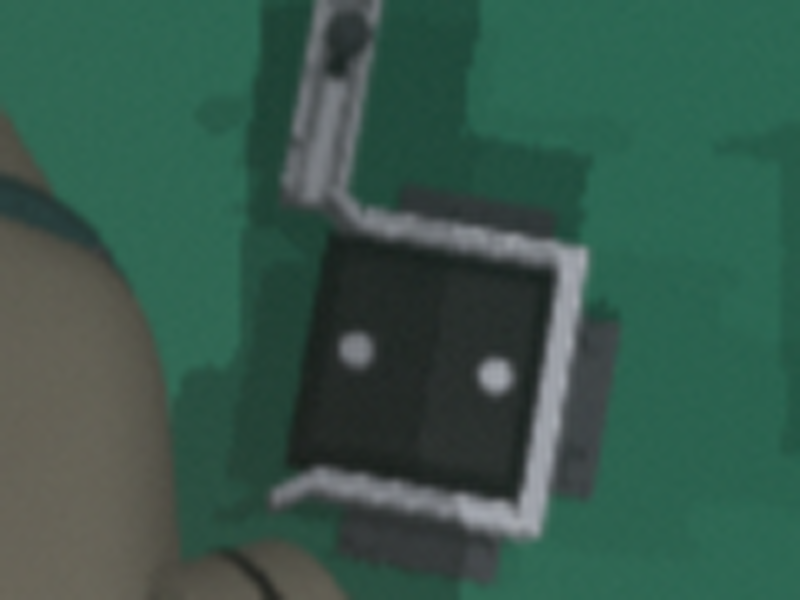

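View pics/k1_side.png

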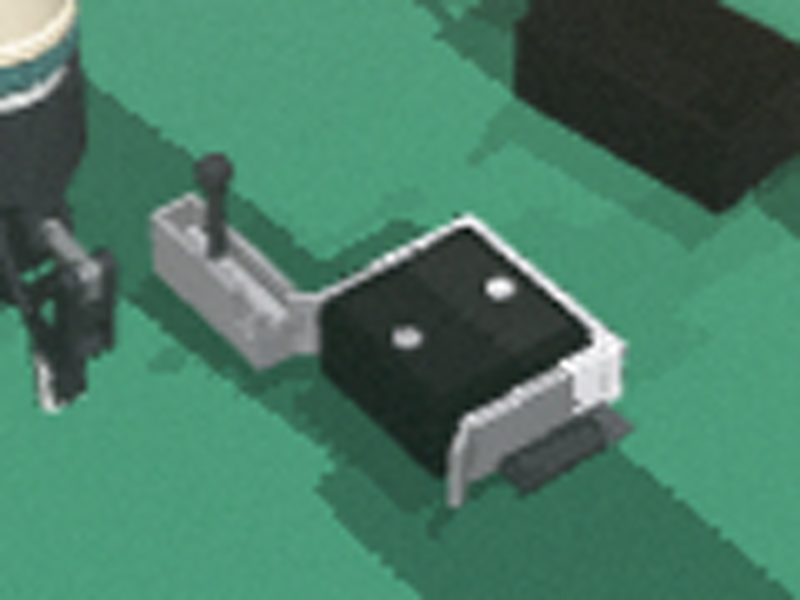

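Emit:
{"api": "step_arm", "payload": {"deltas": [[[0.7,10.7,-25.3,0,0,0,0],[0.7,10.7,-25.3,0,0,0,0],[0.7,10.7,-25.3,0,0,0,0],[0.7,10.7,-25.3,0,0,0,0],[0.7,10.7,-25.3,0,0,0,0],[0.7,10.7,-25.3,0,0,0,0],[0.7,10.7,-25.3,0,0,0,0],[0.7,10.7,-25.3,0,0,0,0],[0.7,0,0,-20,0,0,0],[0.7,0,0,0,0,0,0]]]}}

```text
clock: 16.65
eef_pos: [661.7, -103.5, 103.4]
tool_rot: [-3.133, 0.004, 1.379]
force: [-1.4, -0.0, -0.0]
width: 60.1
```

```bash
python3 q.py l; python3 - <<'E'
import cv2,numpy as np
a=np.load("pics/l_side.npz")["a"]; cv2.imwrite("pics/l2.png",cv2.resize(a[100:220,240:400],(800,600),interpolation=cv2.INTER_CUBIC)[...,::-1])
E
```

```text
16.7 [ 662.1 -100.7  104.7] [-3.134e+00  2.000e-03  1.381e+00] [ 0.1  1.  -0.9]
tcp nest [[-52.72795189 119.8059497 ]]
(0, np.float64(nan), array([0., 0.]), array([0., 0.]), 0.0, array([nan, nan])) case nest [[ -25.94102572 -547.41213284]]m.py:26: RuntimeWarning: Mean of empty slice.
  Q=P[m>0]; r=cv2.minAreaRect(Q[:,:2].astype(np.float32)); return len(Q),Q[:,2].mean().round(1),np.round(r[0],1),np.round(r[1],1),round(r[2],1),Q[:,:2].mean(0).round(1)
  ret = ret.dtype.type(ret / rcount)
  ret = um.true_divide(
```

View pics/l2.png

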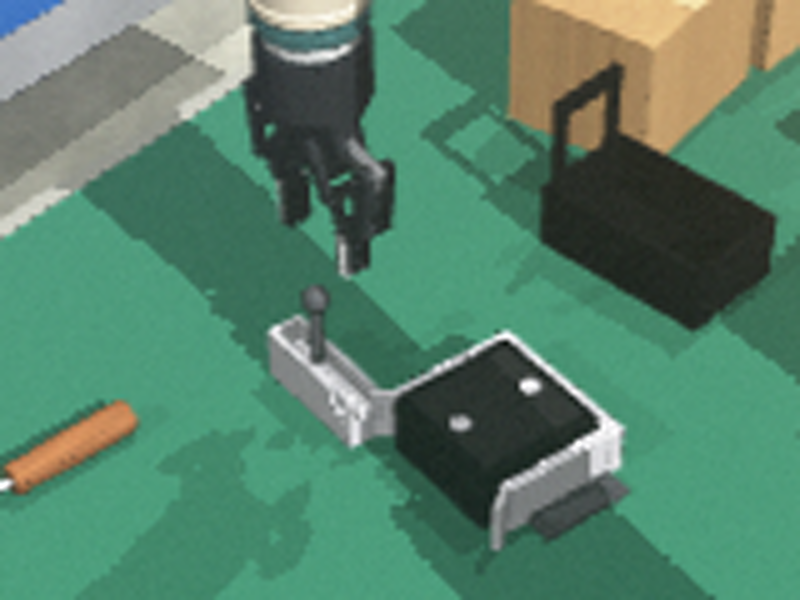

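Emit:
{"api": "step_arm", "payload": {"deltas": [[[0.7,5.5,6,0,0,0,0],[0.7,0,0,0,0,0,0],[0.7,0,0,0,0,0,0]]]}}

```text
clock: 16.95
eef_pos: [671.8, -90.2, 108.9]
tool_rot: [3.141, -0.001, 1.387]
force: [-0.1, 0.6, -1.0]
width: 59.5
```

```bash
python3 - <<'E'
from m import *
e=ctrl.read_state()["eef_pos"];print(e,loc((534.5,-130,-1.76),e[None,:2]))
E
```

```text
[671.81629805 -90.20306389 108.94257839] [[-64.91274788 127.380913  ]]
```

Emit:
{"api": "step_arm", "payload": {"deltas": [[[0.7,-4.2,-4.2,-10,0,0,-0.004],[0.7,0,0,-15,0,0,0],[0.7,0,0,-15,0,0,0],[0.7,0,0,-15,0,0,0],[0.7,0,0,-13,0,0,0],[0.7,0,0,0,0,0,0],[0.7,0,0,0,0,0,0]]]}}

```text
clock: 17.53
eef_pos: [666.1, -96.7, 39.4]
tool_rot: [-3.14, 0.0, 1.38]
force: [0.1, 0.6, 0.4]
width: 59.8
```

```bash
python3 - <<'E'
from m import *
e=ctrl.read_state()["eef_pos"];print(e,loc((534.5,-130,-1.76),e[None,:2]))
a,d=ctrl.get_image("side"); cv2.imwrite("pics/n2.png",cv2.resize(a[120:210,260:380],(800,600),interpolation=cv2.INTER_CUBIC)[...,::-1])
E
```

```text
[666.10190159 -96.69487491  39.4281741 ] [[-57.46204203 122.98945315]]
```

View pics/n2.png

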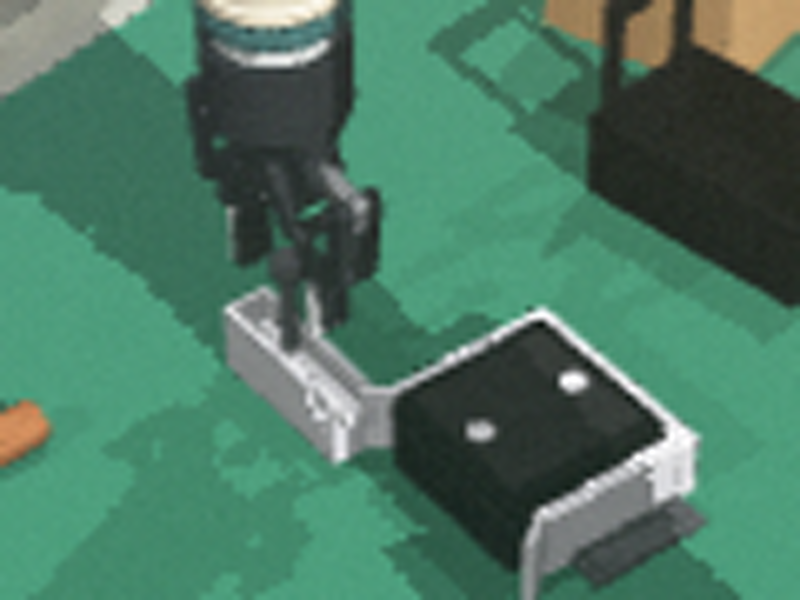

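Emit:
{"api": "step_arm", "payload": {"deltas": [[[0.3,0,0,0,0,0,0],[0.3,0,0,0,0,0,0],[0.25,0,0,0,0,0,0],[0.2,0,0,0,0,0,0],[0.15,0,0,0,0,0,0],[0.1,0,0,0,0,0,0],[0.1,0,0,0,0,0,0],[0.1,0,0,0,0,0,0]]]}}

```text
clock: 18.25
eef_pos: [667.5, -96.7, 41.2]
tool_rot: [3.14, 0.0, 1.38]
force: [-2.4, 0.7, 6.4]
width: 16.8
```

```bash
python3 - <<'E'
from m import *
s=ctrl.read_state();e=s["eef_pos"];print(e,loc((534.5,-130,-1.76),e[None,:2]),s["force"],s["torque"],s["width"])
a,d=ctrl.get_image("side"); cv2.imwrite("pics/o2.png",cv2.resize(a[120:210,260:380],(800,600),interpolation=cv2.INTER_CUBIC)[...,::-1])
E
```

```text
[667.45436728 -96.71736844  41.22586791] [[-57.69431739 124.32201368]] [-2.41571345  0.70048013  6.43808566] [ 0.00060582  0.33864624 -0.02274254] 16.816755755380537
```

View pics/o2.png

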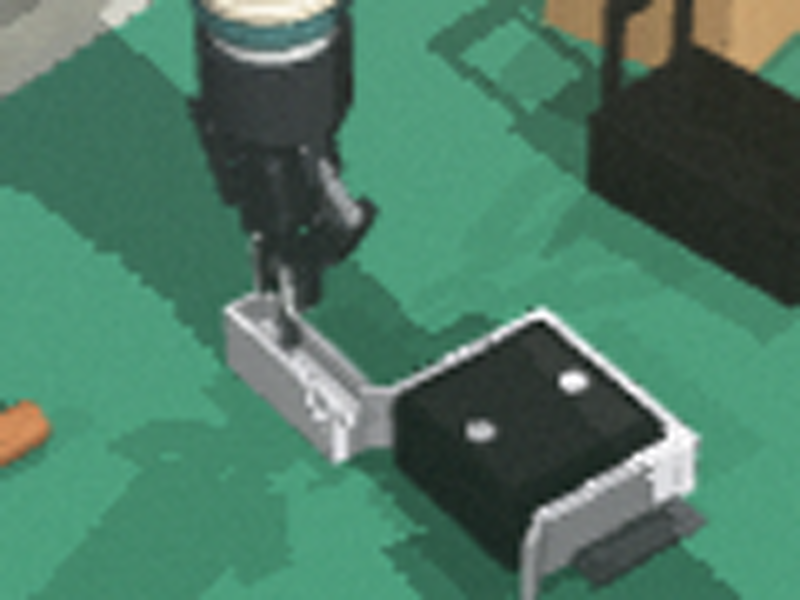

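Emit:
{"api": "step_arm", "payload": {"deltas": [[[0.1,-2,0.4,0,0,0,0],[0.1,-3.9,0.75,0,0,0,0],[0.1,-3.9,0.75,0,0,0,0],[0.1,-3.9,0.75,0,0,0,0],[0.1,-3.9,0.75,0,0,0,0],[0.1,-3.9,0.75,0,0,0,0],[0.1,-3.9,0.75,0,0,0,0],[0.1,-3.9,0.75,0,0,0,0],[0.1,-3.9,0.75,0,0,0,0],[0.1,-3.9,0.75,0,0,0,0]]]}}

```text
clock: 19.13
eef_pos: [631.1, -89.7, 41.2]
tool_rot: [3.138, -0.0, 1.38]
force: [1.8, -1.1, 5.6]
width: 16.7
```

Emit:
{"api": "step_arm", "payload": {"deltas": [[[0.1,-2,0.4,0,0,0,0],[0.1,-2,0.4,0,0,0,0],[0.1,0,0,0,0,0,0]]]}}

```text
clock: 19.38
eef_pos: [626.6, -88.8, 41.2]
tool_rot: [3.139, -0.0, 1.38]
force: [0.4, -0.7, 7.0]
width: 16.8
```

Emit:
{"api": "step_arm", "payload": {"deltas": [[[0.1,-1,0.2,0,0,0,0],[0.1,-1,0.2,0,0,0,0],[0.1,0,0,0,0,0,0]]]}}

```text
clock: 19.63
eef_pos: [624.8, -88.5, 41.2]
tool_rot: [3.139, -0.0, 1.38]
force: [0.9, -1.1, 6.2]
width: 17.1
```

Emit:
{"api": "step_arm", "payload": {"deltas": [[[0.1,-1,0.2,0,0,0,0],[0.1,-1,0.2,0,0,0,0],[0.1,0,0,0,0,0,0]]]}}

```text
clock: 19.88
eef_pos: [623.7, -88.3, 41.2]
tool_rot: [3.137, -0.0, 1.38]
force: [4.4, -1.4, 4.4]
width: 16.4
```

Emit:
{"api": "step_arm", "payload": {"deltas": [[[0.1,-1,0.2,0,0,0,0],[0.1,-1,0.2,0,0,0,0],[0.1,0,0,0,0,0,0]]]}}

```text
clock: 20.13
eef_pos: [623.7, -88.2, 41.3]
tool_rot: [3.134, -0.001, 1.38]
force: [7.3, -2.3, 3.5]
width: 16.8
```

```bash
python3 - <<'E'
from m import *
s=ctrl.read_state();e=s["eef_pos"];print(e,loc((534.5,-130,-1.76),e[None,:2]),s["force"],s["width"])
a,d=ctrl.get_image("side"); cv2.imwrite("pics/p2.png",cv2.resize(a[120:210,260:380],(800,600),interpolation=cv2.INTER_CUBIC)[...,::-1])
E
```

```text
[623.66481427 -88.20621078  41.32762531] [[-57.81778692  79.71316351]] [ 7.31881704 -2.25635007  3.54285753] 16.780591026772683
```

View pics/p2.png

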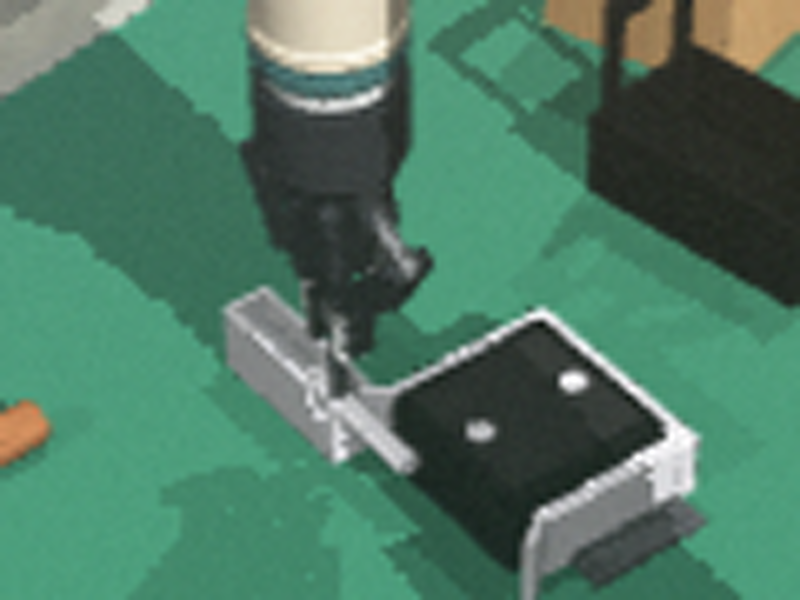

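The bolt is across behind the case and the handle is over the notch. Next I'll turn the handle along its arc.

Emit:
{"api": "step_arm", "payload": {"deltas": [[[0.1,0.9,4.8,-0.2,0,0,0],[0.1,0.9,4.8,-0.6,0,0,0],[0.1,0.9,4.7,-1,0,0,0],[0.1,0.9,4.6,-1.3,0,0,0],[0.1,0.9,4.5,-1.7,0,0,0],[0.1,0.8,4.3,-2,0,0,0]]]}}

```text
clock: 20.68
eef_pos: [629.3, -60.0, 35.2]
tool_rot: [3.133, -0.001, 1.38]
force: [5.3, -0.2, 9.5]
width: 16.3
```

```bash
python3 - <<'E'
from m import *
s=ctrl.read_state();e=s["eef_pos"];print(e,loc((534.5,-130,-1.76),e[None,:2]),s["force"],s["width"])
a,d=ctrl.get_image("side"); cv2.imwrite("pics/r2.png",cv2.resize(a[120:210,260:380],(800,600),interpolation=cv2.INTER_CUBIC)[...,::-1])
E
```

```text
[629.316648   -59.97146452  35.21766737] [[-86.61164387  79.95383459]] [ 5.34680187 -0.20020004  9.48930835] 16.285760728332523
```

View pics/r2.png

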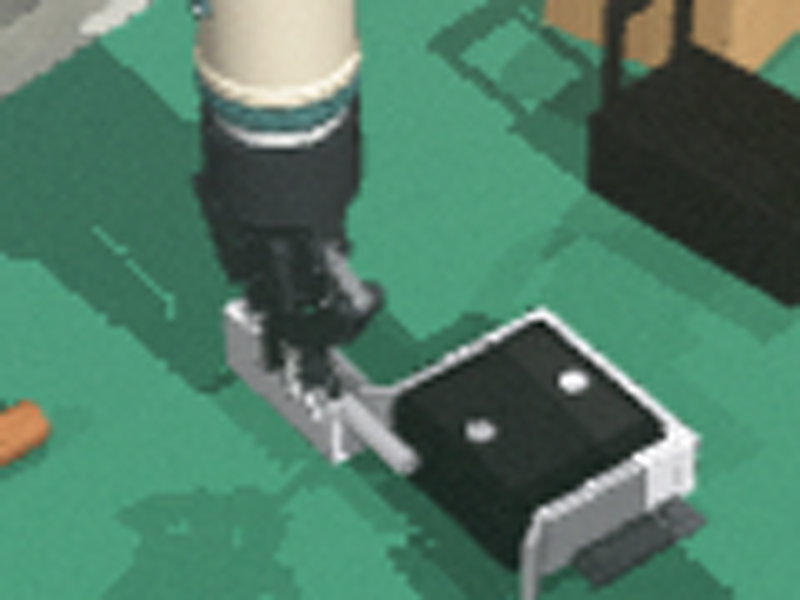

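Emit:
{"api": "step_arm", "payload": {"deltas": [[[0.1,0.8,4.2,-2.4,0,0,0],[0.1,0.8,4,-2.7,0,0,0],[0.1,0.7,3.8,-3,0,0,0],[0.1,0.7,3.5,-3.3,0,0,0],[0.1,0.6,3.3,-3.5,0,0,0],[0.1,0.6,3,-3.8,0,0,0]]]}}

```text
clock: 21.23
eef_pos: [627.8, -37.9, 13.5]
tool_rot: [-3.139, 0.001, 1.38]
force: [-0.3, 0.0, -0.5]
width: 8.1
```

Emit:
{"api": "step_arm", "payload": {"deltas": [[[0.1,0.5,2.6,-4.1,0,0,0],[0.1,0.4,2.2,-4.3,0,0,0],[0.1,0.3,1.8,-4.5,0,0,0],[0.1,0.3,1.5,-4.6,0,0,0]]]}}

```text
clock: 21.57
eef_pos: [630.6, -29.8, -3.5]
tool_rot: [-3.141, 0.0, 1.38]
force: [-0.0, 0.3, 0.4]
width: 8.5
```

```bash
python3 - <<'E'
from m import *
s=ctrl.read_state();e=s["eef_pos"];print(e,loc((534.5,-130,-1.76),e[None,:2]),s["force"],s["width"])
a,d=ctrl.get_image("side"); cv2.imwrite("pics/s2.png",cv2.resize(a[120:210,260:380],(800,600),interpolation=cv2.INTER_CUBIC)[...,::-1])
E
```

```text
[630.61059216 -29.78045285  -3.46654313] [[-116.50723726   75.54645739]] [-0.03325958  0.30276257  0.41439776] 8.50635569064087
```

View pics/s2.png

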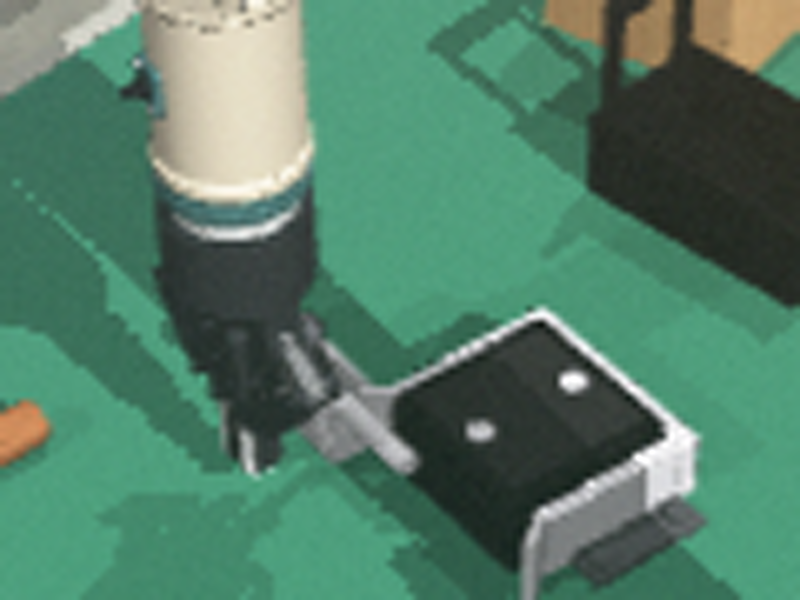

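The ball slipped out of the grip partway. I'll back away and look.

Emit:
{"api": "step_arm", "payload": {"deltas": [[[0.1,3,15,0,0,0,0],[0.1,5,25,0,0,0,0],[0.1,5,25,20,0,0,0],[0.1,5,25,35,0,0,0],[0.1,3,15,35,0,0,0],[0.1,0,0,30,0,0,0],[0.1,0,0,0,0,0,0]]]}}

```text
clock: 22.2
eef_pos: [656.3, 77.2, 122.7]
tool_rot: [3.131, -0.005, 1.383]
force: [0.4, -0.1, 1.7]
width: 8.4
```

```bash
python3 - <<'E'
from m import *
grab("t"); s=ctrl.read_state(); print(s["eef_pos"],s["clock"])
ps={"top":(536.4,-131.2,-1.760),"side":(532.7,-128.7,-1.7605)}
for n in("top","side"):
    f=np.load(f"pics/t_{n}.npz");a=f["a"];P=cloud(n,f["d"])
    L=loc(ps[n],P[...,:2].reshape(-1,2)).reshape(400,640,2)
    m=(P[...,2]>46)&(P[...,2]<110)&(L[...,0]<-58)&(L[...,0]>-140)&(abs(L[...,1]-79)<25)&(a.max(-1)<140)
    print(n,m.sum(),np.c_[L[m],P[m][:,2]].round(0).tolist()[::4])
    u,v=proj(n,(600,-90,40)).astype(int); cv2.imwrite(f"pics/t1_{n}.png",cv2.resize(a[v-45:v+45,u-60:u+60],(800,600),interpolation=cv2.INTER_CUBIC)[...,::-1])
E
```

```text
[652.60902904  74.05143936 117.38048121] 22.3
top 43 [[-83.0, 87.0, 94.0], [-80.0, 83.0, 99.0], [-80.0, 81.0, 96.0], [-82.0, 77.0, 99.0], [-71.0, 80.0, 95.0], [-73.0, 76.0, 100.0], [-73.0, 74.0, 95.0], [-72.0, 77.0, 74.0], [-71.0, 75.0, 68.0], [-71.0, 75.0, 58.0], [-67.0, 74.0, 52.0]]
side 47 [[-76.0, 91.0, 89.0], [-84.0, 84.0, 94.0], [-75.0, 74.0, 96.0], [-79.0, 75.0, 94.0], [-84.0, 79.0, 89.0], [-73.0, 72.0, 87.0], [-80.0, 74.0, 85.0], [-73.0, 78.0, 74.0], [-73.0, 73.0, 73.0], [-66.0, 78.0, 61.0], [-72.0, 81.0, 53.0], [-70.0, 78.0, 49.0]]
```

View pics/t1_top.png

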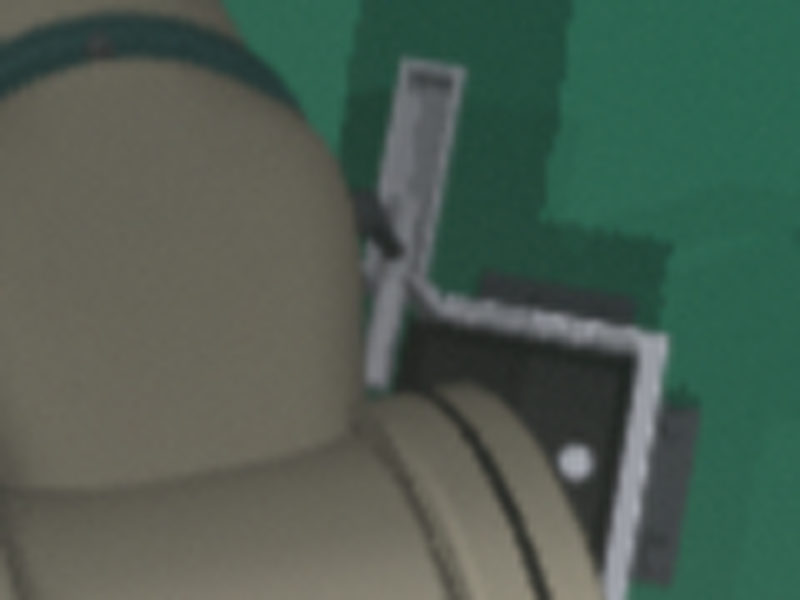

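View pics/t1_side.png

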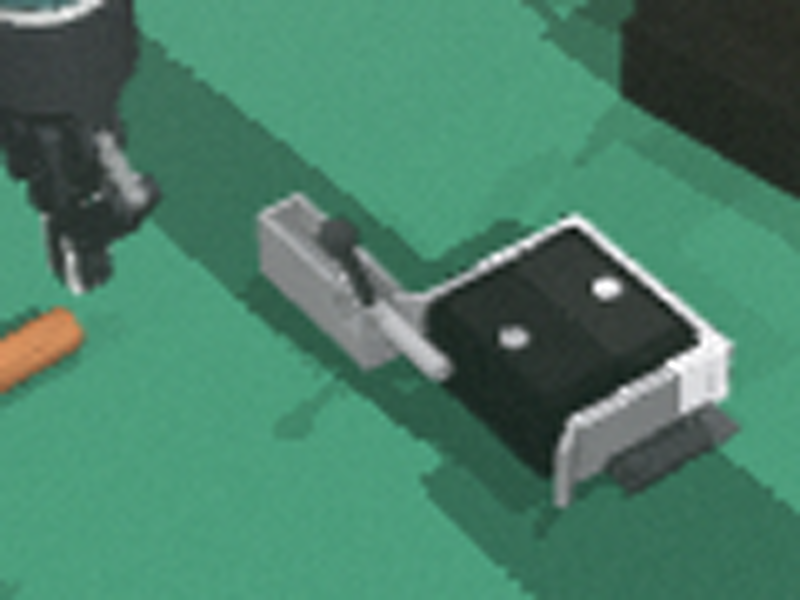

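```bash
python3 - <<'E'
from m import *
f=np.load("pics/t_side.npz");a=f["a"]
ps={"top":(536.4,-131.2,-1.760),"side":(532.7,-128.7,-1.7605)}
for n,(c0,c1,r0,r1) in {"side":(295,355,148,188),"top":(335,375,125,165)}.items():
    a=np.load(f"pics/t_{n}.npz")["a"]
    k=12 if n=="side" else 15
    im=cv2.resize(a[r0:r1,c0:c1],None,fx=k,fy=k,interpolation=cv2.INTER_CUBIC)[...,::-1].copy()
    p=ps[n];c,s=np.cos(p[2]),np.sin(p[2]);W=lambda x,y,z:[p[0]+c*x-s*y,p[1]+s*x+c*y,z]
    for q,col in [((-74,70,42),(0,0,255)),((-74,88,42),(0,0,255)),((-74,66,42),(255,0,0)),((-74,164,42),(255,0,0)),((-74,70,20),(0,255,255)),((-74,88,20),(0,255,255)),((-60,18,30),(255,0,255)),((-60-62*np.sin(.34),79,30+62*np.cos(.34)),(0,255,0))]:
        x,y=(proj(n,W(*q))-[c0,r0]+.5)*k; cv2.circle(im,(int(x),int(y)),4,col,-1)
    cv2.imwrite(f"pics/u_{n}.png",im)
E
```

```text
(no output)
```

View pics/u_side.png

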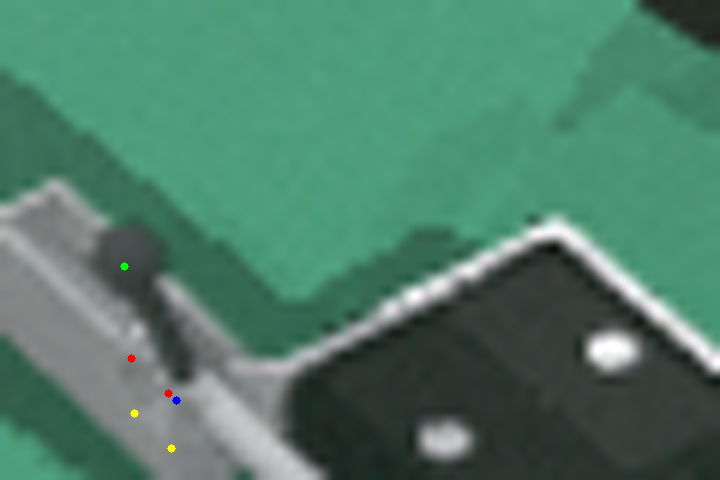

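View pics/u_top.png

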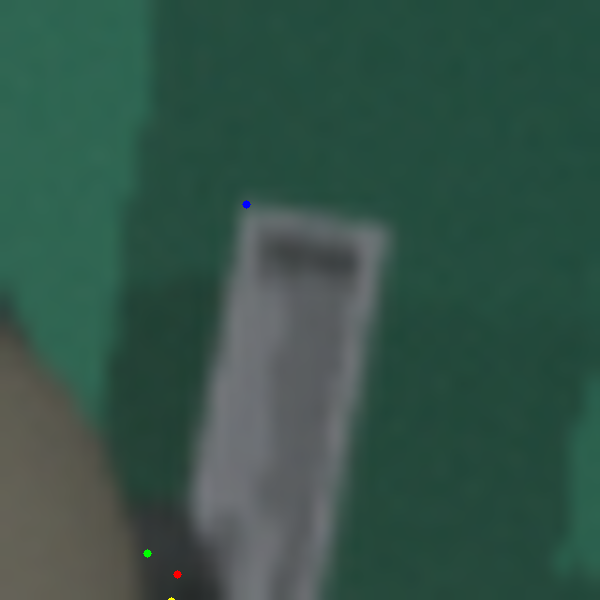

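```bash
python3 - <<'E'
from m import *
f=np.load("pics/t_side.npz");a=f["a"];P=cloud("side",f["d"])
R=np.linalg.norm(P[...,:2]-[650,78],axis=-1); m=(R<60)&(P[...,2]>100)&(P[...,2]<260)
v,u=np.nonzero(m); Q=P[m]
for vv in range(v.max()-8,v.max()+1): print(vv,P[vv][m[vv]].round().tolist()[:5])
m2=m&(a.min(-1)>120); print(np.percentile(P[m2],[0,10,50,100],axis=0).round())
s=ctrl.read_state();print(s["eef_pos"],s["width"])
E
```

```text
169 [[666.0, 85.0, 171.0], [660.0, 86.0, 175.0], [658.0, 83.0, 174.0], [645.0, 90.0, 187.0], [638.0, 92.0, 192.0]]
170 [[658.0, 88.0, 174.0], [661.0, 82.0, 167.0], [651.0, 86.0, 177.0], [644.0, 88.0, 182.0], [644.0, 84.0, 179.0]]
171 [[663.0, 85.0, 164.0], [658.0, 85.0, 167.0], [648.0, 89.0, 176.0], [644.0, 88.0, 178.0], [644.0, 84.0, 175.0]]
172 [[661.0, 87.0, 162.0], [660.0, 84.0, 161.0], [651.0, 87.0, 168.0], [645.0, 88.0, 173.0], [645.0, 84.0, 170.0]]
173 [[663.0, 86.0, 156.0], [659.0, 85.0, 158.0], [651.0, 87.0, 165.0], [646.0, 87.0, 168.0], [646.0, 84.0, 165.0]]
174 [[663.0, 87.0, 153.0], [659.0, 86.0, 155.0], [649.0, 89.0, 163.0], [645.0, 89.0, 165.0], [646.0, 84.0, 161.0]]
175 [[659.0, 86.0, 150.0], [661.0, 81.0, 145.0], [645.0, 89.0, 161.0], [645.0, 86.0, 159.0], [642.0, 84.0, 160.0]]
176 [[645.0, 90.0, 158.0], [645.0, 86.0, 155.0], [642.0, 84.0, 155.0], [637.0, 85.0, 159.0], [636.0, 81.0, 157.0]]
177 [[645.0, 91.0, 154.0], [646.0, 86.0, 150.0], [646.0, 82.0, 146.0], [644.0, 80.0, 147.0]]
[[592.  75. 146.]
 [596.  81. 159.]
 [610.  86. 242.]
 [665.  96. 257.]]
[652.60902904  74.05143936 117.38048121] 8.494692001982498
```

Emit:
{"api": "step_arm", "payload": {"deltas": [[[0,-4,-20,-5,0,0,0],[0,-4,-24,-5,0,0,0],[0,-4,-24,-5,0,0,0],[0,-4,-24,-5,0,0,0],[0,-3,-20,-5,0,0,0],[0,-2,-10,-5,0,0,0],[0,-1,-4,0,0,0,0],[0,0,0,0,0,0,0],[0,0,0,0,0,0,0],[0,0,0,0,0,0,0]]]}}

```text
clock: 23.13
eef_pos: [630.1, -49.6, 86.1]
tool_rot: [3.141, -0.002, 1.382]
force: [-0.4, -0.2, 0.2]
width: -0.3
```

```bash
cat > w.py <<'E'
from m import *
import sys
s=ctrl.read_state();e=s["eef_pos"];print(s["clock"],e.round(1),loc((534.5,-130,-1.76),e[None,:2]).round(1),s["force"].round(1),s["width"])
a,d=ctrl.get_image("side"); np.savez(f"pics/{sys.argv[1]}_side.npz",a=a,d=d); cv2.imwrite(f"pics/{sys.argv[1]}.png",cv2.resize(a[120:210,260:380],(800,600),interpolation=cv2.INTER_CUBIC)[...,::-1])
E
python3 w.py v
```

```text
23.1333 [630.1 -49.6  86.1] [[-97.   78.8]] [-0.4 -0.2  0.2] -0.2766538594494786
```

View pics/v.png

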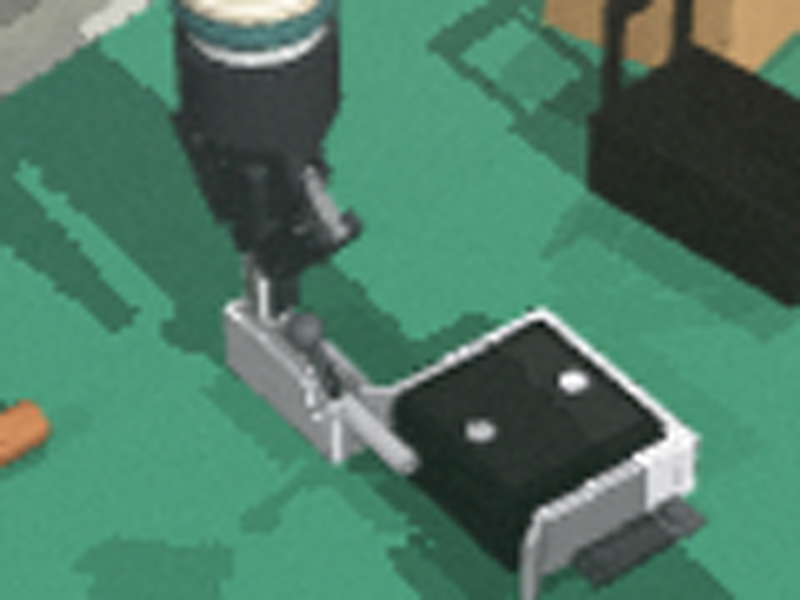

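Emit:
{"api": "step_arm", "payload": {"deltas": [[[0,-1.7,-8,0,0,0,0],[0,0,0,-7,0,0,0],[0,0,0,-5,0,0,0],[0,0,0,-3,0,0,0],[0,0,0,-2,0,0,0],[0,0,0,-2,0,0,0]]]}}

```text
clock: 23.68
eef_pos: [629.2, -57.7, 68.0]
tool_rot: [3.14, -0.003, 1.381]
force: [-1.5, 4.7, 14.5]
width: 0.3
```

Emit:
{"api": "step_arm", "payload": {"deltas": [[[0,0,0,-2,0,0,0],[0,0,0,-2,0,0,0]]]}}

```text
clock: 23.85
eef_pos: [632.1, -54.9, 66.4]
tool_rot: [3.134, -0.007, 1.382]
force: [0.0, 9.2, 23.4]
width: 0.1
```

```bash
python3 w.py x
```

```text
23.85 [632.1 -54.9  66.4] [[-92.1  81.7]] [ 0.   9.2 23.4] 0.14895324448145802
```

View pics/x.png

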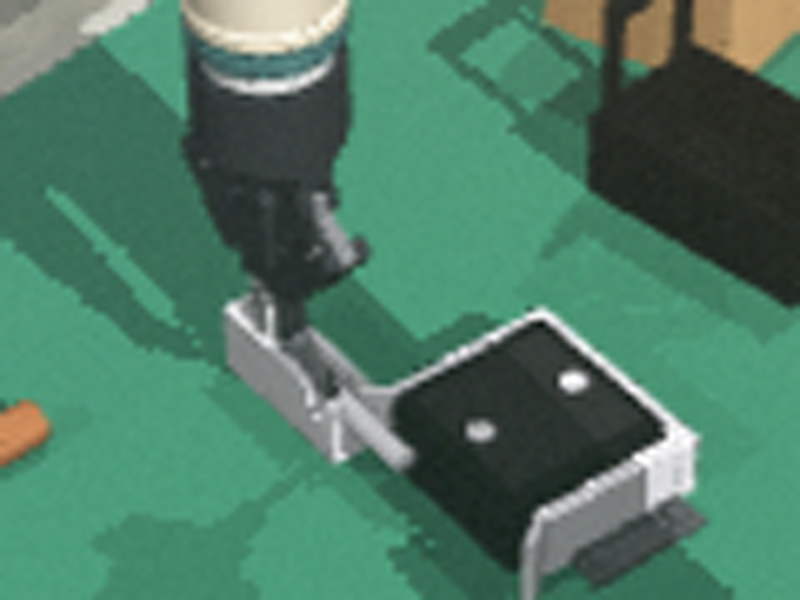

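Emit:
{"api": "step_arm", "payload": {"deltas": [[[0,0,0,4,0,0,0],[0,0,0,8,0,0,0],[0,1,5,10,0,0,0],[0,0,0,0,0,0,0],[0,0,0,0,0,0,0]]]}}

```text
clock: 24.32
eef_pos: [629.4, -54.6, 85.4]
tool_rot: [3.141, -0.0, 1.38]
force: [-0.7, 0.1, -0.1]
width: -0.4
```

```bash
python3 w.py y; python3 - <<'E'
from m import *
ps={"top":(536.4,-131.2,-1.760),"side":(532.7,-128.7,-1.7605)}
for n,t in(("top","t"),("side","t"),("side","y")):
    f=np.load(f"pics/{t}_{n}.npz");a=f["a"];P=cloud(n,f["d"])
    L=loc(ps[n],P[...,:2].reshape(-1,2)).reshape(400,640,2)
    m=(P[...,2]>22)&(P[...,2]<46)&(abs(L[...,0]+60)<10)&(L[...,1]<64)&(L[...,1]>5)&(a.min(-1)>60)
    print(n,t,m.sum(),"rod x",np.median(L[m][:,0]),"y pct",np.percentile(L[m][:,1],[0,2,5,50]))
E
```

```text
24.3167 [629.4 -54.6  85.4] [[-91.9  79. ]] [-0.7  0.1 -0.1] -0.3693570158166635
top t 70 rod x -60.39769143307983 y pct [18.46333288 19.36790654 20.97770017 42.79907291]
side t 47 rod x -62.17599921705762 y pct [18.34242809 18.92628782 19.28213125 36.03974747]
side y 46 rod x -61.86171833840759 y pct [22.23990291 22.71933092 23.15160638 38.22658496]
```

View pics/y.png

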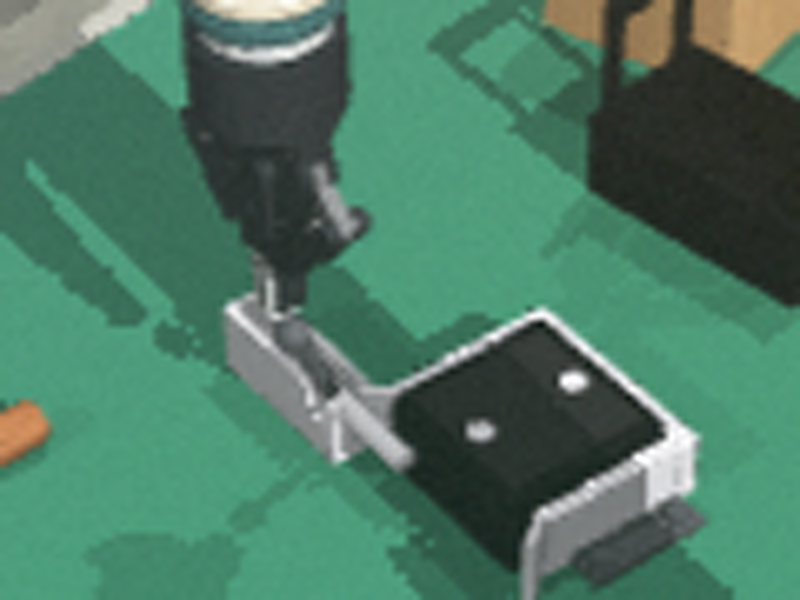

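Emit:
{"api": "step_arm", "payload": {"deltas": [[[0,10,-5,0,0,0,0],[0,15,-7.5,0,0,0,0],[0,10,-5,0,0,0,0],[0,5,-2.5,0,0,0,0],[0,0,0,-10,0,0,0],[0,0,0,-15,0,0,0],[0,0,0,-10,0,0,0],[0,0,0,-3,0,0,0],[0,0,0,0,0,0,0],[0,0,0,0,0,0,0]]]}}

```text
clock: 25.2
eef_pos: [668.7, -74.5, 46.7]
tool_rot: [-3.141, -0.0, 1.381]
force: [0.7, -0.3, -0.3]
width: 0.2
```

Emit:
{"api": "step_arm", "payload": {"deltas": [[[0,-2,0.4,0,0,0,0],[0,-2,0.4,0,0,0,0],[0,-2,0.4,0,0,0,0],[0,-2,0.4,0,0,0,0],[0,-2,0.4,0,0,0,0],[0,-2,0.4,0,0,0,0]]]}}

```text
clock: 25.7
eef_pos: [656.8, -72.4, 47.1]
tool_rot: [3.141, -0.0, 1.38]
force: [0.8, -1.2, 0.6]
width: 0.3
```

```bash
python3 w.py z
```

```text
25.7 [656.8 -72.4  47.1] [[-79.5 109.3]] [ 0.8 -1.2  0.6] 0.34017396088683854
```

View pics/z.png

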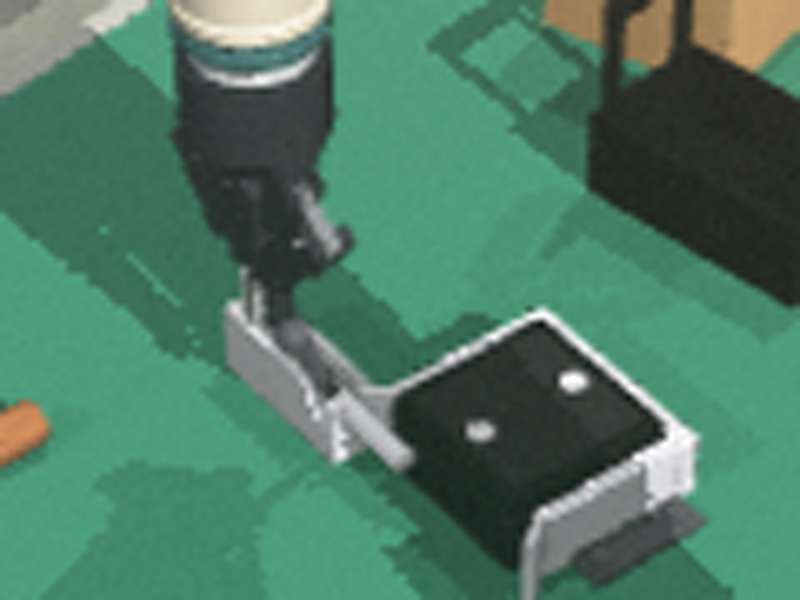

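Emit:
{"api": "step_arm", "payload": {"deltas": [[[0,-2,0.4,0,0,0,0],[0,-2,0.4,0,0,0,0]]]}}

```text
clock: 25.92
eef_pos: [653.4, -71.7, 47.0]
tool_rot: [3.14, -0.0, 1.38]
force: [2.1, -0.5, -1.4]
width: -0.1
```

Emit:
{"api": "step_arm", "payload": {"deltas": [[[0,-2,0.4,0,0,0,0],[0,-2,0.4,0,0,0,0]]]}}

```text
clock: 26.08
eef_pos: [650.2, -71.1, 47.2]
tool_rot: [3.139, -0.0, 1.38]
force: [6.4, -1.2, -1.1]
width: -0.0
```

Emit:
{"api": "step_arm", "payload": {"deltas": [[[0,-2,0.4,0,0,0,0],[0,-1,0.2,0,0,0,0]]]}}

```text
clock: 26.25
eef_pos: [650.0, -71.2, 47.7]
tool_rot: [3.133, -0.001, 1.38]
force: [9.6, -2.6, -5.0]
width: 0.2
```

Emit:
{"api": "step_arm", "payload": {"deltas": [[[0,4,-0.8,0,0,0,0],[0,8,-1.6,0,0,0,0],[0,0,0,15,0,0,0],[0,0,0,22,0,0,0],[0,0,0,0,0,0,0],[0,0,0,0,0,0,0]]]}}

```text
clock: 26.75
eef_pos: [658.2, -72.4, 84.9]
tool_rot: [3.14, -0.0, 1.38]
force: [-0.4, 0.2, 0.5]
width: -0.1
```

```bash
python3 w.py A; cat > bt.py <<'E'
from m import *
import sys
ps=(532.7,-128.7,-1.7605)
f=np.load(f"pics/{sys.argv[1]}_side.npz");a=f["a"];P=cloud("side",f["d"])
L=loc(ps,P[...,:2].reshape(-1,2)).reshape(400,640,2)
m=(P[...,2]>22)&(P[...,2]<46)&(abs(L[...,0]+60)<10)&(L[...,1]<64)&(L[...,1]>5)&(a.min(-1)>60)
print("tip y",np.percentile(L[m][:,1],[0,2,5,50]).round(1))
m=(P[...,2]>30)&(P[...,2]<105)&(L[...,0]<-62)&(L[...,0]>-140)&(abs(L[...,1]-79)<14)&(a.max(-1)<110)
Q=np.c_[L[m],P[m][:,2]]; print(m.sum(),"handle pts",Q[np.argsort(-np.hypot(Q[:,0]+60,Q[:,2]-30))][:24:2].round().tolist())
E
python3 bt.py A
```

```text
26.75 [658.2 -72.4  84.9] [[-79.8 110.7]] [-0.4  0.2  0.5] -0.11104102908674775
tip y [16.4 16.6 18.5 38.7]
36 handle pts [[-94.0, 71.0, 96.0], [-80.0, 79.0, 95.0], [-83.0, 86.0, 92.0], [-87.0, 81.0, 89.0], [-91.0, 81.0, 87.0], [-91.0, 76.0, 86.0], [-81.0, 73.0, 87.0], [-83.0, 76.0, 82.0], [-80.0, 74.0, 77.0], [-81.0, 79.0, 69.0], [-80.0, 75.0, 66.0], [-73.0, 80.0, 63.0]]
```

View pics/A.png

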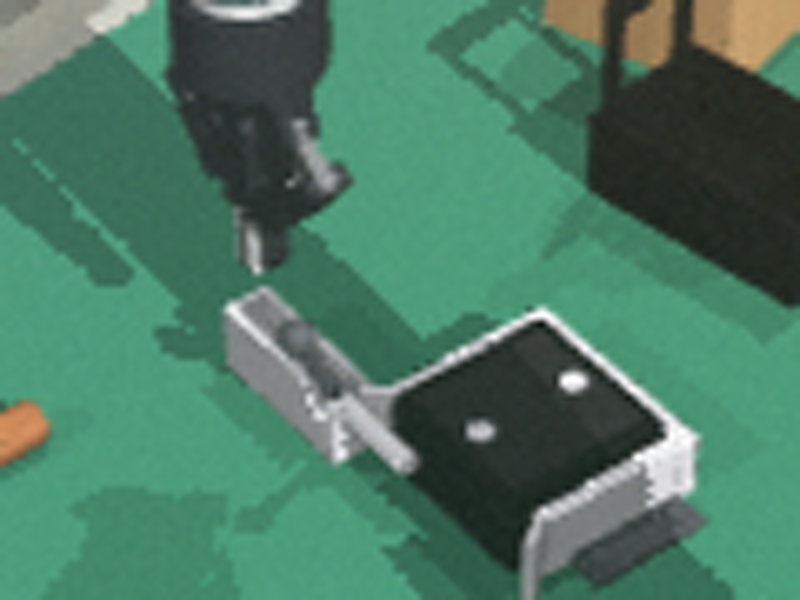

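Emit:
{"api": "step_arm", "payload": {"deltas": [[[0,-9,7,0,0,0,0],[0,-11,8,0,0,0,0],[0,-9.5,4,0,0,0,0],[0,0,0,-5,0,0,0],[0,0,0,-5,0,0,0],[0,0,0,-3,0,0,0],[0,0,0,0,0,0,0]]]}}

```text
clock: 27.38
eef_pos: [628.1, -54.3, 69.4]
tool_rot: [-3.14, 0.001, 1.379]
force: [0.6, 0.9, -0.6]
width: -0.1
```

Emit:
{"api": "step_arm", "payload": {"deltas": [[[0,0.2,1,-2,0,0,0],[0,0.2,1,-2,0,0,0],[0,0.2,1,-1,0,0,0]]]}}

```text
clock: 27.63
eef_pos: [629.8, -50.2, 66.0]
tool_rot: [3.141, -0.001, 1.38]
force: [0.0, -0.2, 2.5]
width: 0.1
```

```bash
python3 w.py B; python3 bt.py B
```

```text
27.6333 [629.8 -50.2  66. ] [[-96.3  78.6]] [ 0.  -0.2  2.5] 0.09085569567526164
tip y [15.2 18.5 18.9 40.7]
35 handle pts [[-108.0, 80.0, 102.0], [-92.0, 74.0, 102.0], [-92.0, 74.0, 88.0], [-81.0, 78.0, 93.0], [-89.0, 73.0, 87.0], [-90.0, 71.0, 85.0], [-87.0, 70.0, 84.0], [-84.0, 75.0, 73.0], [-80.0, 75.0, 67.0], [-74.0, 77.0, 66.0], [-71.0, 82.0, 65.0], [-77.0, 80.0, 56.0]]
```

View pics/B.png

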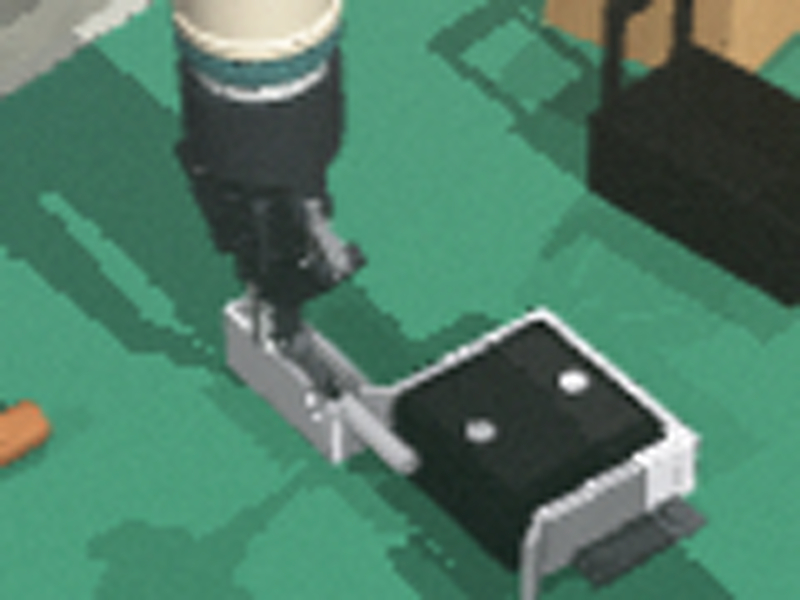

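Emit:
{"api": "step_arm", "payload": {"deltas": [[[0,0.2,1,-2,0,0,0],[0,0.2,1,-2,0,0,0],[0,0.2,1,-2,0,0,0]]]}}

```text
clock: 27.93
eef_pos: [631.7, -44.1, 61.8]
tool_rot: [3.138, -0.005, 1.382]
force: [-0.7, 6.8, 13.0]
width: -0.2
```

Emit:
{"api": "step_arm", "payload": {"deltas": [[[0,0.2,1,-2,0,0,0],[0,0.2,1,-2,0,0,0],[0,0.2,1,-2,0,0,0]]]}}

```text
clock: 28.18
eef_pos: [634.3, -37.7, 57.2]
tool_rot: [3.135, -0.009, 1.383]
force: [0.5, 11.0, 16.3]
width: -0.2
```

```bash
python3 w.py C; python3 bt.py C
```

```text
28.1833 [634.3 -37.7  57.2] [[-109.5   80.6]] [ 0.5 11.  16.3] -0.2378521495846787
tip y [19.7 20.7 21.4 40.2]
50 handle pts [[-122.0, 81.0, 105.0], [-120.0, 80.0, 104.0], [-122.0, 76.0, 99.0], [-116.0, 73.0, 102.0], [-121.0, 78.0, 93.0], [-116.0, 68.0, 97.0], [-113.0, 67.0, 96.0], [-109.0, 72.0, 94.0], [-106.0, 72.0, 93.0], [-107.0, 76.0, 82.0], [-103.0, 76.0, 80.0], [-106.0, 79.0, 74.0]]
```

View pics/C.png

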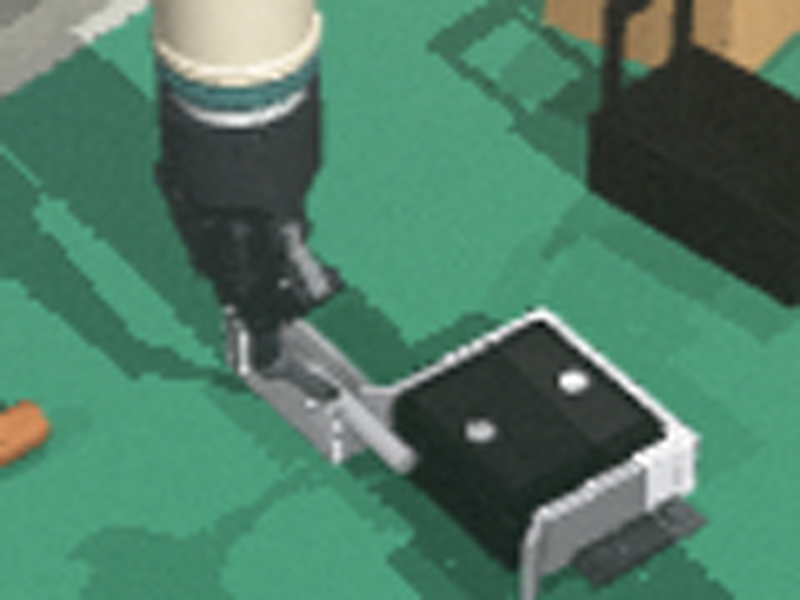

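Emit:
{"api": "step_arm", "payload": {"deltas": [[[0,0,0,8,0,0,0],[0,-1,0.2,10,0,0,0],[0,-3,-9,0,0,0,0],[0,-3,-15,0,0,0,0],[0,-1,-5,0,0,0,0],[0,0,0,0,0,0,0],[0,0,0,0,0,0,0]]]}}

```text
clock: 28.82
eef_pos: [621.8, -74.6, 71.5]
tool_rot: [-3.141, 0.0, 1.378]
force: [0.1, 1.8, 0.8]
width: 0.1
```

```bash
python3 w.py D; python3 bt.py D
```

```text
28.8167 [621.8 -74.6  71.5] [[-70.9  75.3]] [0.1 1.8 0.8] 0.12727038080868877
tip y [18.9 19.6 20.4 37.5]
44 handle pts [[-104.0, 80.0, 86.0], [-107.0, 82.0, 82.0], [-109.0, 80.0, 79.0], [-100.0, 85.0, 84.0], [-94.0, 77.0, 87.0], [-107.0, 77.0, 77.0], [-101.0, 90.0, 81.0], [-99.0, 70.0, 81.0], [-104.0, 75.0, 76.0], [-94.0, 71.0, 82.0], [-99.0, 71.0, 76.0], [-92.0, 75.0, 74.0]]
```

View pics/D.png

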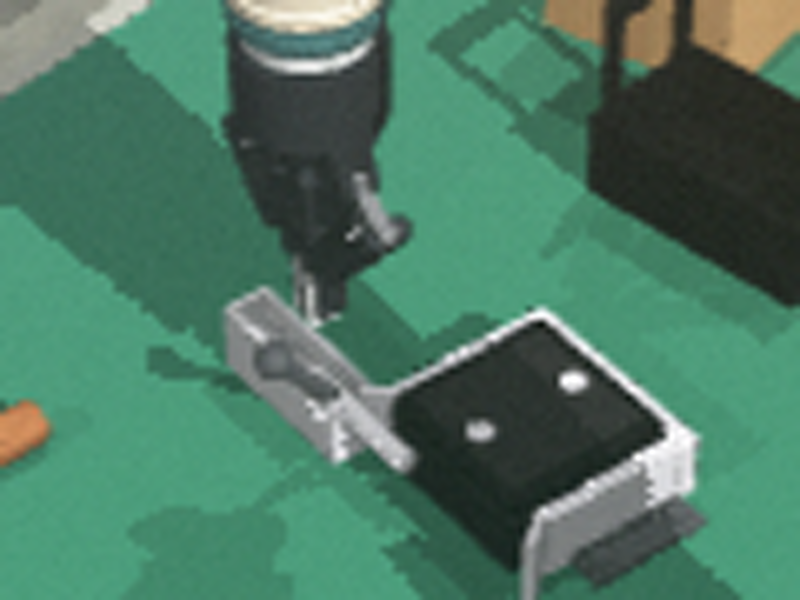

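Emit:
{"api": "step_arm", "payload": {"deltas": [[[0,2,-0.4,-7,0,0,0],[0,0,0,-8,0,0,0],[0,0,0,-5,0,0,0],[0,0.8,4,0,0,0,0],[0,0.8,4,0,0,0,0],[0,0.6,3,-1,0,0,0],[0,0.6,3,-1.5,0,0,0],[0,0.6,3,-2,0,0,0]]]}}

```text
clock: 29.53
eef_pos: [628.0, -56.4, 47.6]
tool_rot: [3.141, -0.0, 1.381]
force: [-0.9, -0.5, 0.2]
width: 0.2
```

Emit:
{"api": "step_arm", "payload": {"deltas": [[[0,0.5,2.5,-2.2,0,0,0],[0,0.5,2.5,-2.2,0,0,0],[0,0.5,2.5,-2.4,0,0,0]]]}}

```text
clock: 29.78
eef_pos: [629.3, -49.2, 40.5]
tool_rot: [3.141, 0.0, 1.38]
force: [-0.3, -1.1, 0.6]
width: -0.1
```

```bash
python3 w.py E; python3 bt.py E
```

```text
29.7833 [629.3 -49.2  40.5] [[-97.2  77.9]] [-0.3 -1.1  0.6] -0.13124829669938962
tip y [18.4 19.1 20.5 40.1]
58 handle pts [[-111.0, 75.0, 102.0], [-106.0, 83.0, 98.0], [-109.0, 78.0, 95.0], [-103.0, 69.0, 94.0], [-101.0, 67.0, 93.0], [-108.0, 81.0, 88.0], [-118.0, 79.0, 72.0], [-104.0, 69.0, 85.0], [-109.0, 80.0, 80.0], [-119.0, 84.0, 64.0], [-119.0, 73.0, 63.0], [-121.0, 82.0, 58.0]]
```

View pics/E.png

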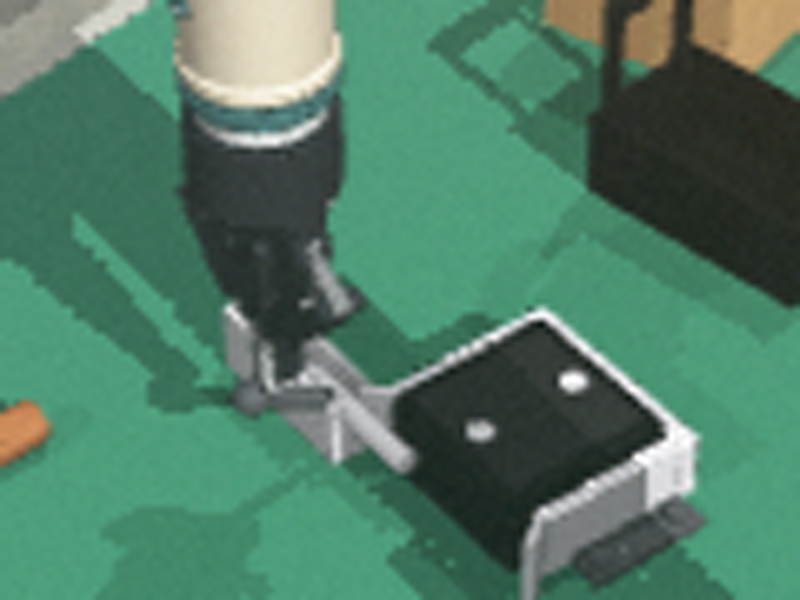

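Emit:
{"api": "step_arm", "payload": {"deltas": [[[0,0.4,2,-2.5,0,0,0],[0,0.4,2,-2.5,0,0,0],[0,0.5,2.3,-3,0,0,0],[0,0.4,2,-3,0,0,0],[0,0.4,2,-3,0,0,0],[0,0.4,2,-3,0,0,0],[0,0.2,1,-3,0,0,0]]]}}

```text
clock: 30.42
eef_pos: [631.9, -35.5, 20.2]
tool_rot: [-3.142, -0.0, 1.381]
force: [-0.5, -0.5, -0.7]
width: 0.1
```

Emit:
{"api": "step_arm", "payload": {"deltas": [[[0,0.2,1,-3,0,0,0],[0,0.2,1,-3,0,0,0],[0,0,0,-2,0,0,0]]]}}

```text
clock: 30.67
eef_pos: [632.3, -33.6, 12.2]
tool_rot: [-3.142, -0.0, 1.38]
force: [-0.6, -1.0, -0.3]
width: -0.1
```

```bash
python3 w.py F; python3 bt.py F
```

```text
30.6667 [632.3 -33.6  12.2] [[-113.    77.9]] [-0.6 -1.  -0.3] -0.10657312209234192
tip y [19.  19.2 20.6 38. ]
82 handle pts [[-127.0, 92.0, 104.0], [-125.0, 83.0, 104.0], [-125.0, 84.0, 99.0], [-125.0, 85.0, 95.0], [-126.0, 78.0, 91.0], [-123.0, 92.0, 93.0], [-122.0, 66.0, 93.0], [-125.0, 74.0, 89.0], [-104.0, 67.0, 105.0], [-110.0, 65.0, 100.0], [-127.0, 88.0, 84.0], [-126.0, 72.0, 82.0]]
```

View pics/F.png

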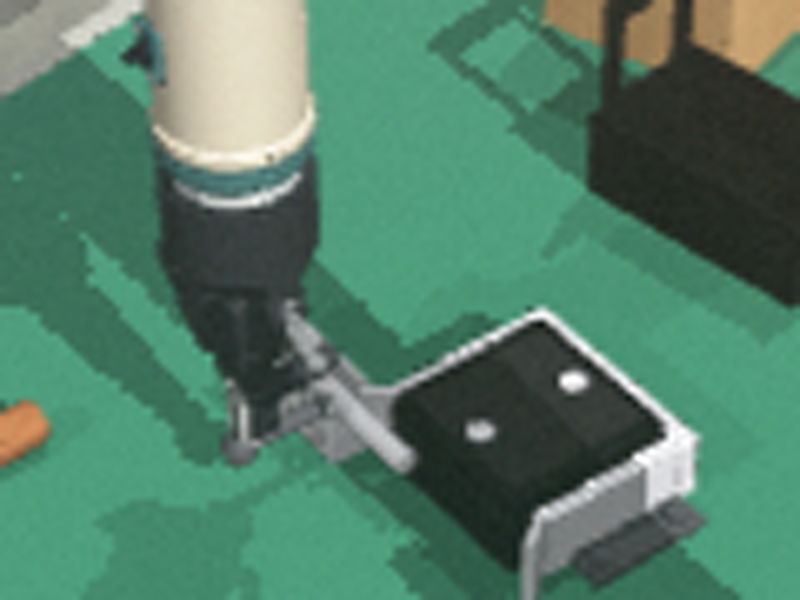

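Emit:
{"api": "step_arm", "payload": {"deltas": [[[0,0,0,-2,0,0,0],[0,0,0,-2,0,0,0],[0,0,0,0,0,0,0]]]}}

```text
clock: 30.97
eef_pos: [633.2, -33.9, 9.8]
tool_rot: [3.14, -0.0, 1.38]
force: [-1.2, 0.5, 8.7]
width: -0.4
```

Emit:
{"api": "step_arm", "payload": {"deltas": [[[0,0,0,-2,0,0,0],[0,0,0,-1,0,0,0],[0,0,0,0,0,0,0]]]}}

```text
clock: 31.22
eef_pos: [635.4, -34.3, 9.0]
tool_rot: [3.135, -0.001, 1.38]
force: [-2.3, -0.4, 18.6]
width: 0.1
```

Emit:
{"api": "step_arm", "payload": {"deltas": [[[0,0,0,3,0,0,0],[0,0,0,12,0,0,0],[0,0,0,25,0,0,0],[0,4,20,30,0,0,0],[0,4,30,25,0,0,0],[0,4,35,10,0,0,0],[0,0,35,10,0,0,0],[0,0,35,10,0,0,0],[0,0,30,0,0,0,0],[0,0,20,0,0,0,0]]]}}

```text
clock: 32.05
eef_pos: [643.8, 176.1, 132.1]
tool_rot: [3.141, -0.003, 1.384]
force: [0.3, 0.9, -0.1]
width: 0.1
```

Emit:
{"api": "step_arm", "payload": {"deltas": [[[0,0,20,0,0,0,0],[0,0,0,0,0,0,0],[0,0,0,0,0,0,0]]]}}

```text
clock: 32.3
eef_pos: [643.5, 192.4, 130.7]
tool_rot: [-3.141, -0.0, 1.383]
force: [-0.2, -0.6, 0.3]
width: 0.1
```

```bash
python3 - <<'E'
from m import *
grab("G"); s=ctrl.read_state(); print(s["eef_pos"],s["clock"],s["force"])
ps={"top":(536.4,-131.2,-1.760),"side":(532.7,-128.7,-1.7605)}
for n in("top","side"):
    f=np.load(f"pics/G_{n}.npz");a=f["a"];P=cloud(n,f["d"]); L=loc(ps[n],P[...,:2].reshape(-1,2)).reshape(400,640,2)
    m=(P[...,2]>45.5)&(P[...,2]<56)&(abs(L[...,0])<75)&(abs(L[...,1])<75)
    m=cv2.morphologyEx(m.astype(np.uint8),cv2.MORPH_OPEN,np.ones((3,3)))
    print(n,"case",cv2.minAreaRect(L[m>0].astype(np.float32)))
    m=(P[...,2]>22)&(P[...,2]<46)&(abs(L[...,0]+60)<10)&(L[...,1]<64)&(L[...,1]>5)&(a.min(-1)>60); print("tip",np.percentile(L[m][:,1],[0,2,5]))
    m=(P[...,2]>18)&(P[...,2]<60)&(L[...,0]<-112)&(L[...,0]>-140)&(abs(L[...,1]-79)<18); print("ball",m.sum(),np.c_[L[m],P[m][:,2]].mean(0),P[m][:,2].max())
    u,v=proj(n,(590,-90,40)).astype(int); cv2.imwrite(f"pics/G1_{n}.png",cv2.resize(a[v-45:v+45,u-60:u+60],(800,600),interpolation=cv2.INTER_CUBIC)[...,::-1])
E
```

```text
[644.29358441 189.05016865 130.51612683] 32.4 [-0.26767381 -0.27568928 -0.16162891]
top case ((-0.7509040832519531, -1.6456146240234375), (100.0445327758789, 100.05834197998047), 0.013655184768140316)
tip [22.2375634  22.84255866 24.1924207 ]
ball 36 [-122.10447861   82.15847405   36.90770925] 44.15199914712161
side case ((-0.2989158630371094, -0.9649887084960938), (100.16654968261719, 102.13605499267578), 2.0517799854278564)
tip [21.95947499 23.54332517 24.4491217 ]
ball 27 [-123.18929678   80.37701171   34.03882841] 39.88200220894882
```

View pics/G1_side.png

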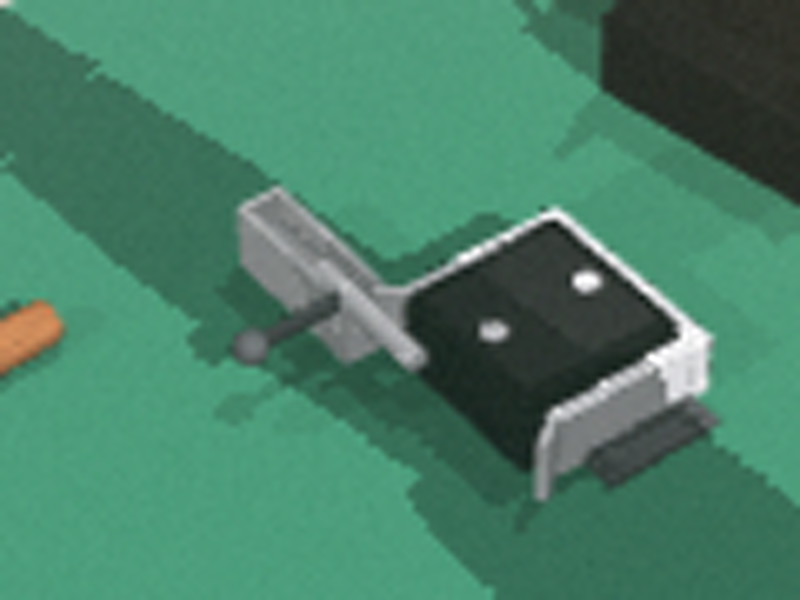

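View pics/G_top.png

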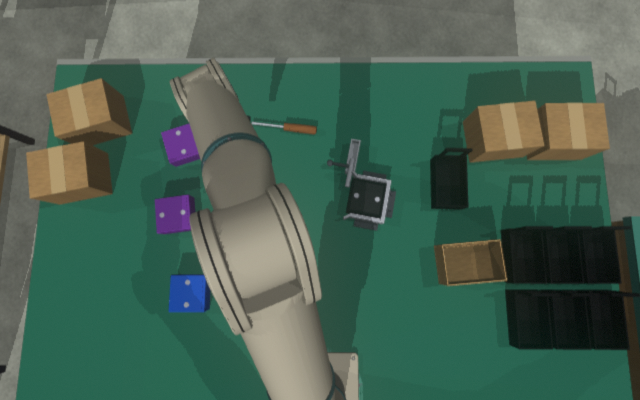

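```bash
python3 - <<'E'
from m import *
for p in((252,123),(285,127),(317,130)): print(ray("top",p,12).round())
E
```

```text
[770. 211.  12.]
[757. 109.  12.]
[747.  11.  12.]
```

Emit:
{"api": "step_arm", "payload": {"deltas": [[[0,3,-20,0,0,0,0],[0,4,-28,0,0,0,0],[0,4,-28,0,0,0,0],[0,4,-28,0,0,0,0],[0,4,-28,0,0,0,0],[0,4,-28,0,0,0,0],[0,4,-28,0,0,0,0],[0,3,-20,0,0,0,0],[0,2,-12,0,0,0,0],[0,0,0,0,0,0,0]]]}}

```text
clock: 33.23
eef_pos: [676.2, -35.6, 130.4]
tool_rot: [3.141, 0.003, 1.373]
force: [0.5, -0.7, -0.7]
width: -0.0
```

Emit:
{"api": "step_arm", "payload": {"deltas": [[[0,0,0,0,0,0,0],[0,0,0,0,0,0,0]]]}}

```text
clock: 33.4
eef_pos: [675.9, -26.9, 130.6]
tool_rot: [-3.141, -0.002, 1.382]
force: [0.0, 1.0, -0.2]
width: 0.0
```

Emit:
{"api": "step_arm", "payload": {"deltas": [[[0,0,0,-20,0,0,0],[0,0,0,-30,0,0,0],[0,0,0,-30,0,0,0],[0,0,0,-30,0,0,0],[0,0,0,-20,0,0,0],[0,0,0,-6,0,0,0],[0,0,0,0,0,0,0],[0,0,0,0,0,0,0]]]}}

```text
clock: 34.07
eef_pos: [677.0, -27.4, -4.6]
tool_rot: [3.141, -0.001, 1.382]
force: [-0.1, -0.5, 0.5]
width: 0.0
```

```bash
python3 w.py H
```

```text
34.0667 [677.  -27.4  -4.6] [[-127.6  120.6]] [-0.1 -0.5  0.5] 0.011385057025713154
```

View pics/H.png

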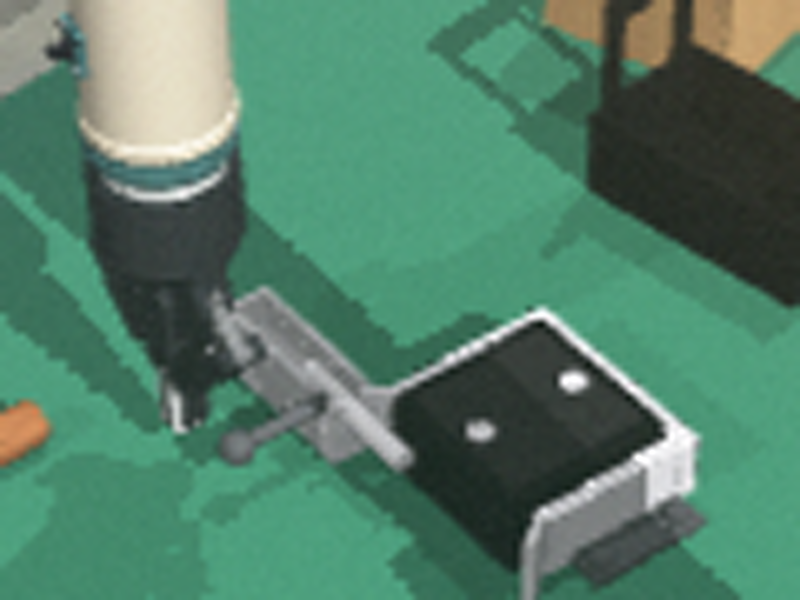

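Emit:
{"api": "step_arm", "payload": {"deltas": [[[0,-3,-1,0,0,0,0],[0,-3,-0.5,0,0,0,0],[0,-3,0,0,0,0,0],[0,-2,0.4,0,0,0,0],[0,-2,0.4,0,0,0,0],[0,-1,0.2,0,0,0,0]]]}}

```text
clock: 34.62
eef_pos: [661.9, -29.5, -5.2]
tool_rot: [-3.142, -0.0, 1.38]
force: [-0.0, -0.3, 0.0]
width: 0.1
```

Emit:
{"api": "step_arm", "payload": {"deltas": [[[0,-1,0.2,0,0,0,0],[0,-1,0.2,0,0,0,0],[0,-1,0.2,0,0,0,0]]]}}

```text
clock: 34.87
eef_pos: [660.3, -29.1, -5.2]
tool_rot: [3.14, -0.0, 1.38]
force: [1.5, -0.4, 0.1]
width: -0.2
```

Emit:
{"api": "step_arm", "payload": {"deltas": [[[0,-1,0.2,0,0,0,0],[0,-1,0.2,0,0,0,0]]]}}

```text
clock: 35.03
eef_pos: [657.8, -28.7, -5.2]
tool_rot: [3.141, -0.0, 1.38]
force: [1.1, 0.1, -0.3]
width: -0.3
```

Emit:
{"api": "step_arm", "payload": {"deltas": [[[0,-1,0.2,0,0,0,0],[0,-1,0.2,0,0,0,0]]]}}

```text
clock: 35.2
eef_pos: [657.3, -28.5, -5.0]
tool_rot: [3.138, -0.001, 1.38]
force: [6.6, -2.1, -1.8]
width: 0.1
```

Emit:
{"api": "step_arm", "payload": {"deltas": [[[0,3,-0.6,0,0,0,0],[0,6,-1,0,0,0,0],[0,6,-1,0,0,0,0],[0,0,0,20,0,0,0],[0,0,0,35,0,0,0],[0,0,20,35,0,0,0],[0,0,35,30,0,0,0],[0,0,38,20,0,0,0],[0,0,38,0,0,0,0],[0,0,38,0,0,0,0]]]}}

```text
clock: 36.03
eef_pos: [671.0, 135.5, 133.1]
tool_rot: [3.14, -0.001, 1.379]
force: [0.2, 0.9, -0.3]
width: -0.0
```

Emit:
{"api": "step_arm", "payload": {"deltas": [[[0,0,30,0,0,0,0],[0,0,15,0,0,0,0],[0,0,0,0,0,0,0],[0,0,0,0,0,0,0],[0,0,0,0,0,0,0]]]}}

```text
clock: 36.45
eef_pos: [670.6, 175.4, 130.6]
tool_rot: [-3.141, 0.003, 1.378]
force: [0.4, -0.8, -0.1]
width: 0.3
```

```bash
python3 - <<'E'
from m import *
grab("I"); s=ctrl.read_state(); print(s["eef_pos"],s["clock"],s["force"])
ps={"top":(536.4,-131.2,-1.760),"side":(532.7,-128.7,-1.7605)}
for n in("top","side"):
    f=np.load(f"pics/I_{n}.npz");a=f["a"];P=cloud(n,f["d"]); L=loc(ps[n],P[...,:2].reshape(-1,2)).reshape(400,640,2)
    m=(P[...,2]>45.5)&(P[...,2]<56)&(abs(L[...,0])<75)&(abs(L[...,1])<75)
    m=cv2.morphologyEx(m.astype(np.uint8),cv2.MORPH_OPEN,np.ones((3,3)))
    print(n,"case",cv2.minAreaRect(L[m>0].astype(np.float32)))
    m=(P[...,2]>22)&(P[...,2]<46)&(abs(L[...,0]+60)<10)&(L[...,1]<64)&(L[...,1]>5)&(a.min(-1)>60); print("tip",np.percentile(L[m][:,1],[0,2,5]))
    m=(P[...,2]>18)&(P[...,2]<60)&(L[...,0]<-112)&(L[...,0]>-140)&(abs(L[...,1]-79)<18); print("ball",m.sum(),np.c_[L[m],P[m][:,2]].mean(0),P[m][:,2].max())
    u,v=proj(n,(590,-90,40)).astype(int); cv2.imwrite(f"pics/I1_{n}.png",cv2.resize(a[v-45:v+45,u-60:u+60],(800,600),interpolation=cv2.INTER_CUBIC)[...,::-1])
E
```

```text
[670.74025591 175.20165276 130.78659175] 36.55 [ 0.03723908 -0.00672349 -0.14833826]
top case ((-0.9208831787109375, -1.4518775939941406), (99.73114013671875, 100.49258422851562), 0.05062389001250267)
tip [18.53056514 18.88400336 20.20199885]
ball 32 [-121.72339041   78.13019437   37.33966831] 43.785855916221244
side case ((-0.4697227478027344, -1.8404693603515625), (100.8886489868164, 97.95381927490234), 6.736928462982178)
tip [15.58578415 16.74516994 17.75260116]
ball 28 [-123.49875868   77.74233577   32.78195145] 45.932610967092394
```

View pics/I1_side.png

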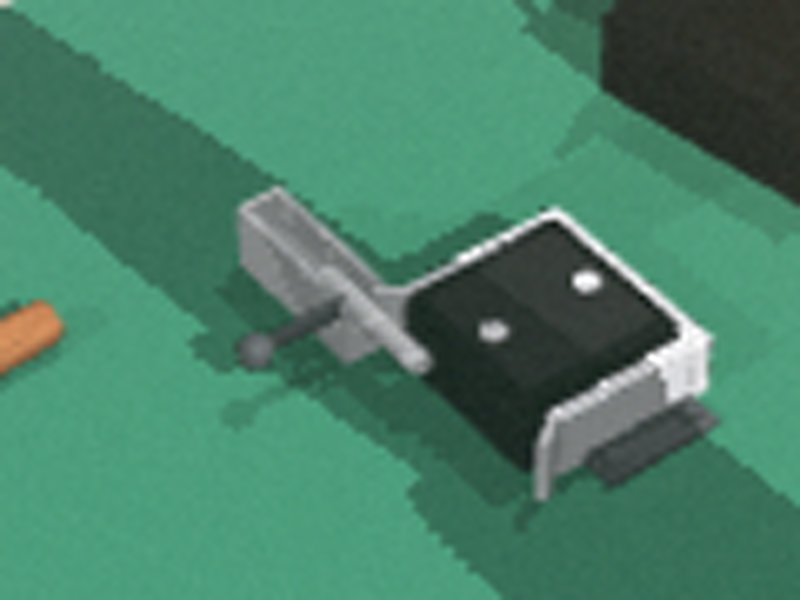

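View pics/I1_top.png

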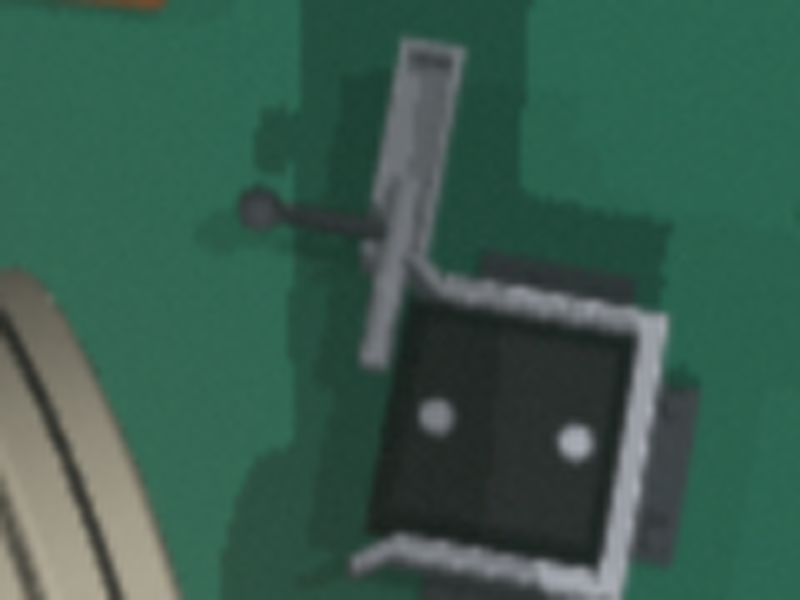

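The case is home and square, the bolt tip is back at y ≈ 18 mm, and the ball centre is at about z = 31 mm, so the handle is level. The arm is clear of everything, so I'm handing in.

```bash
python3 -c "
from cell import ctrl
print(ctrl.finish_job())"
```

```text
the job is handed in; nothing more can be done
None
```

The job is handed in, and my last images show the case locked in the nest. `finish_job` gives no verdict, so this rests on my own measurements.

**What I did:** I slid the case sideways along an arc to square it up, then pushed it straight home until the back stop pushed back at about 14 N. I gripped the handle's ball and slid the bolt across to its end stop. Then I turned the handle down into the notch and pushed the bolt fully across once more.

**Last checks (nest frame):**

| Check | Top view | Side view | Limit |
|---|---|---|---|
| Case x | −0.9 mm | −0.5 mm | ±5 mm |
| Case y | −1.5 mm | −1.8 mm | ±6 mm |
| Bolt tip y | about 18.5 mm | about 16–17 mm | 18 mm is fully across |

- **Squareness:** The top view shows the case square within 0.1°. The side-view fit read 6.7°, but it saw fewer points and gave a wrong outline (101 × 98 mm), so I trusted the top view.
- **Handle:** The ball centre is at about z = 31 mm, which puts the handle at roughly 1.55 rad, against the 1.4 rad needed.
- **Time and clearance:** I handed in at about 36.6 s, with the arm clear of everything. I did not measure the carton, caddy or screwdriver, but they look unmoved in the images and the arm stayed clear of them.

**What went wrong and was mended:**
- **Fingertip height:** The fingertips sit about 35 mm higher than the reported z suggests. The first push passed over the case without moving it.
- **Handle turn:** The ball slipped from the grip during the first turn. Pressing on it then dragged the bolt back about 4 mm, and the casing wall blocked the handle with up to 23 N on the tool. I pushed the bolt back across and finished the turn by pushing on the ball.
- **Bolt drift:** Pressing the handle home let the bolt drift back about 4 mm again, to roughly 48 mm of travel. That is why I gave it the final push.

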